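# Load the dead-weight tester

### The arm

A 7-joint arm with a two-finger parallel gripper is mounted at the origin on a cart in front of the work surface, level with it; the furniture and walls round the work are solid. World frame = base frame: x ahead of the robot, y to its left, z up, the work surface at z = 0. Lengths are in m, angles in rad, forces in N, time in s.
With the tool pointing down it reaches from about 0.4 to 0.875 m from the base axis. Payload 19.3 kg.
Tool frame: the origin (TCP) lies at the very end of the fingers, on their centre line; the grasp point (between the pads) lies 19 mm behind it; z points along the fingers, y is the line along which they close (so a half turn about z gives the same grasp; the last joint's range is limited). The gripper opens to 85 mm and grips with 20 to 120 N. Pads are 22 mm wide; open, the fingers measure 114 mm over their backs; the gripper's body (76 mm by 85 mm) begins 54 mm behind the grasp point. The pads swing forward as they close: fully open they stand 13 mm farther back than shut.
Start: joints at [-1.284, 0.521, -0.036, 1.599, 0.021, 1.021, -0.113], TCP at [0.218, 0.586, 0.231] pointing down, gripper open.
Joint ranges: [-2.91, 2.91], [-0.3, 2.13], [-1.5, 1.42], [0.17, 2.43], [-1.26, 4.41], [0.16, 1.93], [-2.52, 2.52]. Speed limits (rad/s): [1.89, 1.89, 2.39, 2.39, 3.01, 3.01, 3.01].

### API

Orientations are given as a rotation vector (axis times angle).
In Python, from rig import arm gives the robot as it stands.
- The arm moves only by the shell command python3 -m inch 'ROWS'. ROWS is text: rows parted by semicolons, each of 7 numbers parted by spaces: the shift along the tool's x, y, z each as a share of 30 mm, from -1 to 1, then the turn, a rotation vector about the tool's x, y, z each as a share of 5 degrees, from -1 to 1, then the opening, from -1 (shut) to 1 (fully open). In form: x y z rx ry rz claw; .... A call has exactly 8 rows; each row shifts and turns the commanded pose from where the row before left it, along the tool's axes as they then stand; what a row does not reach is not made up. A row lasts 1/10 s, in which the tool goes at most 50 mm and 8.59 degrees, less where a joint would pass 70% of its speed; a pose out of reach is approached as far as the arm can. A call with a number of a shift or a turn outside -1 to 1 is refused whole. A call with a gripper value outside its range is refused whole. The fingers move at their own pace and stop on an object; the grip force is fixed at half the most. Time passes only in rows, so rows that do not move let the fingers close, or fill a call up. It gives the time, the measured TCP pose, the force, the opening and the grip force at its end, in the units of the state.
- arm.get_obs(): the state, without advancing time (a new reading comes with each control period).
- arm.snapshot(name): name is "scene" or "top"; returns a dict with "pixels" (480x640x3 uint8, red, green, blue), "depth" (480x640 float32, m along the optical axis (not along the pixel's ray), 0 where there is no reading), "fovy" (degrees; the focal length in pixels is half the picture's height over the tangent of half this angle, whatever the lens; pixels are square), "cx", "cy" (the principal point, pixels), "R" (3x3) and "t" (3): a world point X has camera coordinates R X + t. Camera axes: x right, y down, z forward; pixel columns grow to the right and rows downward; lengths in m; the calibration is good to about 2 mm. A picture is of the moment at which its call begins.
- arm.close_job(): hands the job in; it is judged then, once.
The state is a dict: "t": time; "joints": joint angles; "joint_vel": joint speeds; "joint_efforts": joint torques, N m; "tool_pos": TCP position; "tool_rot": TCP orientation; "force": force on the tool from outside, world axes, zero at the start; "wrist_torque": the same for the moment, N m; "finger_gap": finger opening in m; "grasp_force": force on a finger pad.
Only numpy, scipy, OpenCV 4.12 (cv2) and the standard library are available. Lean on these libraries where they do the work, as an engineer would, in place of code of your own. Each camera call takes 0.05 s, during which the arm holds its last target. There are 200 camera calls.

### The job

Load the dead-weight pressure tester for the next test point: take the three round steel weights out of the wooden rack and build them into one centred stack on the tester's round weight carrier, the two full weights first and the light dished one on top, each lying flat with its spigot up and its recess seated over the spigot below. Set them down gently: the sprung piston must never be pushed down to its bottom stop. Leave the screwdriver, the plug gauge and the two brass plugs where they lie.

Things in the scene. Friction and masses are not known exactly. Their poses are not given: they have to be found in the camera images.
- rack: fixed beech rack, 104 x 60 mm, 30 mm high, four low fins making three slots for weights on edge. Origin at the centre of its underside; -x is its front end, which faces roughly to the robot's left; slot centres at x = -26, 0 and +26 mm. Fins reach only 22 mm to either side of the centre line and 30 mm high, so the rims of the weights are free at both sides
- weight_a: full steel weight, about 0.3 kg: disc 62 mm across, 12 mm thick; a bevelled spigot 18 mm across, 4 mm high on one face, a recess 21 mm across, 5 mm deep in the other. Origin: the disc's centre, halfway through the 12 mm; +z: spigot side. It stands on edge in one of the slots (which one varies), spigot to the rack's front, centre 45 mm above the bench, leaning up to 0.12 rad
- weight_b: second full steel weight, the same as weight_a
- weight_light: light steel weight: same outer size, spigot, recess and origin as weight_a, but its spigot face is dished between rim and middle, with six small holes in the dish; about 0.2 kg
- tester: fixed dead-weight tester: grey base 160 x 290 mm, 38 mm high; at its -y end a four-armed screw press and a round gauge 145 mm high, at its +y end the upright cylinder with the weight carrier. Origin: centre of its underside; -x: front. Carrier axis at x = -20, y = +105 mm, gauge at x = 35, y = -85 mm; within 120 mm of the axis only the carrier is higher than 90 mm
- carrier_seat (a point): centre of the flat top of the weight carrier, a steel plate 48 mm across, 7 mm thick, 105 mm above the bench when empty; z up. A bevelled spigot 18 mm across stands 4 mm up from it and enters the recess of the lowest weight. Seated weights have their origins 6, 18 and 30 mm above this point
- carrier (a joint): how far the carrier has sunk, m: 0 empty and at the top, 0.020 at the bottom stop. It yields about 1 mm per newton and sinks 5 to 8 mm under the three weights, so there are some 10 N to spare
- screwdriver: bystander: orange-handled screwdriver, 139 mm long, lying beyond the rack
- plug_gauge: bystander: grey double-ended plug gauge, 98 mm long, lying in front of the tester
- brass_plug_1: bystander: brass screw plug, 19 mm, standing to the left of the rack
- brass_plug_2: bystander: brass screw plug, 22 mm, standing to the left of the rack

How it is judged:
At the end, for the whole second after the job is handed in: Weights stacked on the carrier at rest, flat within 0.06 rad, spigot up: origins 4-8 mm (one full), under 20.5 mm (other full) and 27-33 mm (light, on top) above the carrier's face; full ones within 6 mm, the light one within 8 mm of its axis (((z of weight_a in the frame of carrier_seat below 0.008 m and z of weight_b in the frame of carrier_seat below 0.0205 m) or (z of weight_b in the frame of carrier_seat below 0.008 m and z of weight_a in the frame of carrier_seat below 0.0205 m)) and z of each of weight_a, weight_b in the frame of carrier_seat above 0.004 m and z of weight_light in the frame of carrier_seat between 0.027 and 0.033 m and horizontal distance between each of weight_a, weight_b and carrier_seat below 0.006 m and horizontal distance between weight_light and carrier_seat below 0.008 m and angle between each of weight_a, weight_b, weight_light's own z axis and vertical below 0.06 rad and linear speed of each of weight_a, weight_b, weight_light below 0.02 m/s); the robot touches nothing.
It fails at once if the piston is pushed down to its bottom stop (sunk more than 19.5 mm) (value of joint carrier above 0.0195 m).
It fails at once if a bystander is moved more than 20 mm (distance of any of screwdriver, plug_gauge, brass_plug_1, brass_plug_2 from where it was at the start of the episode above 0.02 m).
It also fails if it takes over 72 s, if anything falls off the work surface, if the arm or the gripper's body presses on something with over 40 N, if the wrist force passes 120 N, or if a joint passes its speed limit or range.

## Working session

There is one attempt and no reset: what is moved stays moved. The work goes in short steps, Python scripts to look and compute and a shell command to move; the robot and the scene stay as the last step left them, time stands still between calls to the robot, and variables do not carry over. Pictures are saved under pics/ and viewed, at most 12 in all, crops included, and the job is handed in when it is done.

```bash
ls; mkdir -p pics
python3 - <<'E'
from rig import arm
import cv2,numpy as np
o=arm.get_obs();print({k:np.round(v,3) for k,v in o.items()})
for n in("scene","top"):
    s=arm.snapshot(n);cv2.imwrite(f"pics/{n}0.png",s["pixels"][:,:,::-1]);np.savez(f"{n}0.npz",**s)
    print(n,s["fovy"],s["cx"],s["cy"],s["R"].round(3),s["t"].round(3), -s["R"].T@s["t"])
E
```

```text
pics
{'t': np.float64(0.0), 'joints': array([-1.284,  0.522, -0.036,  1.6  ,  0.021,  1.021, -0.113]), 'joint_vel': array([-0.001, -0.001,  0.   ,  0.001,  0.   ,  0.   , -0.   ]), 'joint_efforts': array([-3.0000e-03, -9.2708e+01,  1.9790e+00, -3.6993e+01,  1.8000e-02,
        8.0000e-03, -0.0000e+00]), 'tool_pos': array([0.218, 0.585, 0.231]), 'tool_rot': array([-5.580e-01, -3.092e+00,  2.000e-03]), 'force': array([-0.655,  0.197, -0.573]), 'wrist_torque': array([-0.02 ,  0.022, -0.033]), 'grasp_force': np.float64(0.0), 'finger_gap': np.float64(0.085)}
scene 44.77070390358036 326.1849198875741 244.2515328109748 [[ 0.698 -0.716  0.007]
 [-0.421 -0.419 -0.805]
 [ 0.579  0.559 -0.593]] [-0.513  0.155  0.896] [-0.09658865 -0.80299331  0.66026063]
top 47.318198054609454 322.25423265571135 238.60667642732278 [[-0.034 -0.999  0.004]
 [-0.974  0.032 -0.226]
 [ 0.225 -0.012 -0.974]] [-0.265  0.506  0.984] [ 0.26143086 -0.26994272  1.07350602]
```

View pics/scene0.png

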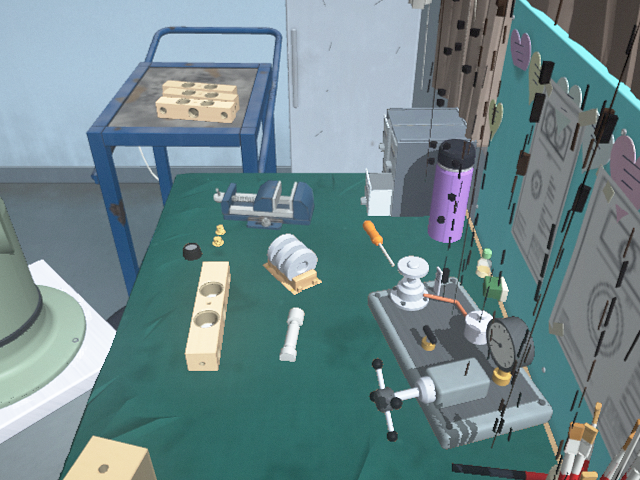

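View pics/top0.png

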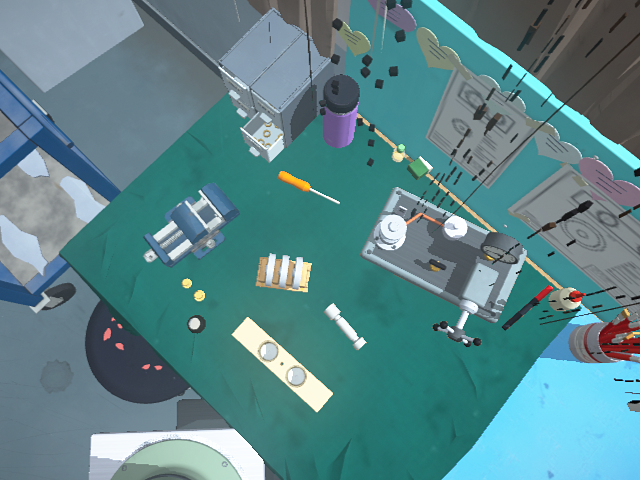

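```bash
cat > h.py <<'E'
import numpy as np,cv2
def load(n):
    return dict(np.load(n+".npz"))
def f(s): return 240/np.tan(np.radians(s["fovy"])/2)
def cloud(s):
    v,u=np.mgrid[:480,:640];d=s["depth"];F=f(s)
    c=np.stack([(u-s["cx"])/F*d,(v-s["cy"])/F*d,d],-1)
    return (c-s["t"])@s["R"]
def ray(s,u,v,z):
    F=f(s);d=s["R"].T@np.array([(u-s["cx"])/F,(v-s["cy"])/F,1]);c=-s["R"].T@s["t"]
    return c+d*(z-c[2])/d[2]
E
python3 - <<'E'
from h import *
a=load("top0");b=load("scene0")
A=cv2.resize(a["pixels"][235:305,240:330],(720,560),interpolation=cv2.INTER_CUBIC)
B=cv2.resize(b["pixels"][225:300,250:335],(680,600),interpolation=cv2.INTER_CUBIC)
cv2.imwrite("pics/A.png",A[:,:,::-1]);cv2.imwrite("pics/B.png",B[:,:,::-1])
for n,s,(r0,r1,c0,c1) in(("top",a,(235,305,240,330)),("scene",b,(225,300,250,335))):
    P=cloud(s)[r0:r1,c0:c1].reshape(-1,3);P=P[(P[:,2]>.035)&(P[:,2]<.1)]
    print(n,len(P),P.min(0),P.max(0),np.median(P,0),P[P[:,2]>.066].mean(0))
E
```

```text
top 720 [ 0.40354841 -0.24297151  0.03504833] [ 0.47206526 -0.17067125  0.07929389] [ 0.43482902 -0.20872298  0.06999621] [ 0.43716114 -0.2097006   0.07255501]
scene 1343 [ 0.39941896 -0.24610408  0.03502339] [ 0.46426117 -0.17098065  0.07824679] [ 0.4242789  -0.21547674  0.06194826] [ 0.43161007 -0.21165798  0.07148951]
```

View pics/A.png

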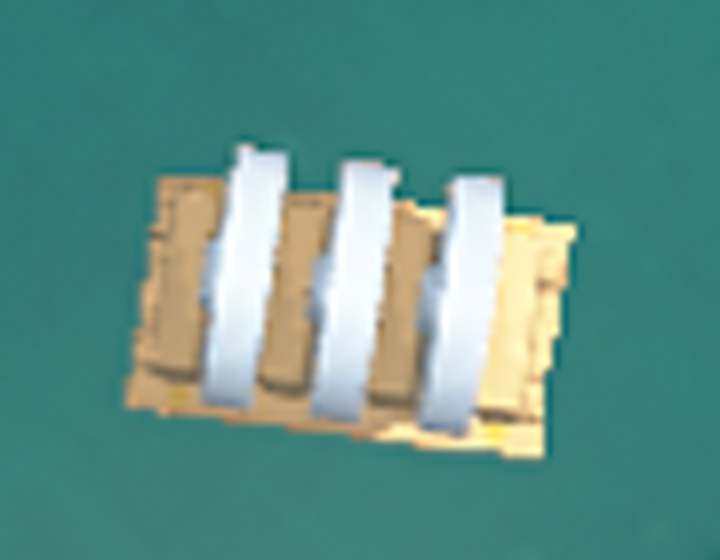

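View pics/B.png

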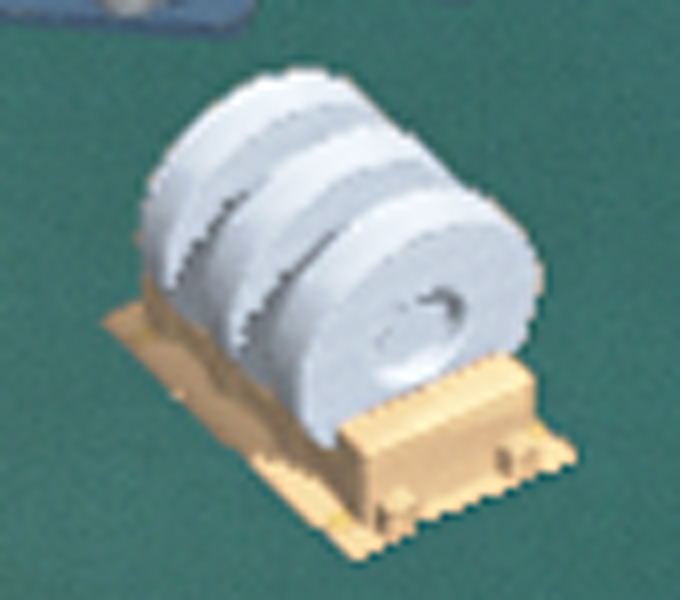

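```bash
cat > m.py <<'E'
from h import *
a=load("top0");b=load("scene0")
def hsv(s): return cv2.cvtColor(s["pixels"],cv2.COLOR_RGB2HSV)
# rack yaw via wood mask, top view at low z
H=hsv(a);P=cloud(a)
m=(H[...,0]>8)&(H[...,0]<30)&(H[...,1]>50);roi=np.zeros(m.shape,bool);roi[235:305,240:330]=1
m&=roi
c=max(cv2.findContours((m|(roi&(H[...,1]<80)&(H[...,2]>140))).astype(np.uint8),0,1)[0],key=cv2.contourArea)
(u,v),_,_=cv2.minAreaRect(c)
print("rack centre ~",ray(a,u,v,.01))
W=m&(P[...,2]>.024)&(P[...,2]<.036);print("fins",W.sum())
for s,n in((a,"top"),(b,"scene")):
    Q=cloud(s);h=hsv(s)
    k=(h[...,1]<70)&(Q[...,2]>.035)&(Q[...,2]<.085)&(Q[...,0]>.39)&(Q[...,0]<.48)&(Q[...,1]>-.26)&(Q[...,1]<-.16)
    p=Q[k];k2=p[:,2]>.06
    best=None
    for th in np.radians(np.arange(-25,26,1)):   # axis dir = (sin, cos)
        y=p[k2]@np.array([np.sin(th),np.cos(th),0]);hh=np.histogram(y,np.arange(y.min()-.002,y.max()+.002,.0015))[0]
        sc=(hh.astype(float)**2).sum()
        if best is None or sc>best[0]: best=(sc,th)
    th=best[1];ax=np.array([np.sin(th),np.cos(th),0]);print(n,"axis deg",np.degrees(th),len(p))
    y=(p@ax).astype(np.float32)
    _,lab,cen=cv2.kmeans(y.reshape(-1,1),3,None,(3,50,1e-6),5,0)
    for i in np.argsort(-cen.ravel()):
        q=p[lab.ravel()==i]
        if n=="top":
            t=q[q[:,2]>.062];print(" top",len(t),t.mean(0).round(4),t.min(0).round(4),t.max(0).round(4), "axis", np.percentile(t@ax,[3,97]).round(4))
        else:
            rng=np.random.default_rng(0);bi=None
            for _ in range(500):
                s3=q[rng.choice(len(q),3,False)];nn=np.cross(s3[1]-s3[0],s3[2]-s3[0]);l=np.linalg.norm(nn)
                if l<1e-5: continue
                nn/=l
                if abs(nn[1])<.8: continue
                inl=abs((q-s3[0])@nn)<.001
                if bi is None or inl.sum()>bi.sum(): bi=inl
            t=q[bi];nn=np.linalg.svd(t-t.mean(0))[2][2];nn*=np.sign(nn[1])
            print(" face",len(t),t.mean(0).round(4),"n",nn.round(3),"off",(t.mean(0)@nn).round(4))
# carrier
for s,n in((a,"top"),(b,"scene")):
    Q=cloud(s);k=(Q[...,0]>.4)&(Q[...,0]<.75)&(Q[...,1]<-.3)&(Q[...,1]>-.65)
    z=Q[...,2]
    k1=(k&(z>.102)&(z<.108)).astype(np.uint8)
    N,l,st,ce=cv2.connectedComponentsWithStats(k1)
    for i in range(1,N):
        if st[i,4]>60:
            t=Q[l==i];print(n,"carrier?",st[i,4],t.mean(0).round(4),t.min(0).round(4),t.max(0).round(4),ce[i])
    j=k&(z>.025)&(z<.045);c=cv2.findContours(j.astype(np.uint8),0,1)[0]
    q=Q[j][:,:2].astype(np.float32);print(" base",cv2.minAreaRect(q))
E
python3 m.py
```

```text
rack centre ~ [ 0.44306033 -0.20475959  0.01      ]
fins 487
top axis deg 10.0 712
 top 176 [ 0.4407 -0.184   0.0714] [ 0.4158 -0.1928  0.0621] [ 0.4668 -0.1749  0.079 ] axis [-0.1103 -0.0991]
 top 180 [ 0.4366 -0.2094  0.0715] [ 0.4114 -0.2186  0.0621] [ 0.4641 -0.1989  0.0793] axis [-0.1362 -0.1247]
 top 177 [ 0.4328 -0.2351  0.0715] [ 0.4084 -0.243   0.062 ] [ 0.4616 -0.2251  0.0782] axis [-0.1621 -0.1505]
scene axis deg 10.0 1343
 face 134 [ 0.429  -0.1882  0.0605] n [0.154 0.984 0.087] off -0.1142
 face 151 [ 0.425  -0.2138  0.0594] n [0.151 0.983 0.107] off -0.1395
 face 253 [ 0.4288 -0.2402  0.0546] n [0.167 0.983 0.075] off -0.1605
top carrier? 415 [ 0.503  -0.4119  0.1053] [ 0.48   -0.4356  0.1021] [ 0.5276 -0.3894  0.1079] [393.28915663 227.00240964]
 base ((0.5367746353149414, -0.4545876979827881), (0.4623081088066101, 0.23658466339111328), 45.021995544433594)
scene carrier? 132 [ 0.6285 -0.5242  0.105 ] [ 0.5739 -0.5776  0.102 ] [ 0.6881 -0.464   0.108 ] [521.09848485 261.15909091]
scene carrier? 459 [ 0.498  -0.4146  0.1052] [ 0.4753 -0.438   0.1021] [ 0.5237 -0.3893  0.108 ] [413.02832244 266.52941176]
scene carrier? 86 [ 0.4385 -0.6048  0.1049] [ 0.4255 -0.6255  0.1022] [ 0.4529 -0.5803  0.108 ] [502.84883721 352.19767442]
 base ((0.5344076156616211, -0.4539315104484558), (0.4637858271598816, 0.23576310276985168), 44.88767623901367)
```

```bash
python3 -m inch '-.8 -.78 0 0 0 0 1;-.8 -.78 0 0 0 0 1;-.8 -.78 0 0 0 0 1;-.8 -.78 0 0 0 0 1;-.8 -.78 0 0 0 0 1;-.8 -.78 0 0 0 0 1;-.8 -.78 0 0 0 0 1;-.8 -.78 0 0 0 0 1'
python3 - <<'E'
from rig import arm;o=arm.get_obs();print(o["joints"].round(4).tolist(),o["tool_pos"].round(4),o["tool_rot"].round(4))
E
python3 -m inch '-.8 -.78 0 0 0 0 1;-.8 -.78 0 0 0 0 1;-.8 -.78 0 0 0 0 1;-.8 -.78 0 0 0 0 1;-.8 -.78 0 0 0 0 1;-.8 -.78 0 0 0 0 1;-.8 -.78 0 0 0 0 1;-.8 -.78 0 0 0 0 1'
python3 - <<'E'
from rig import arm;o=arm.get_obs();print(o["joints"].round(4).tolist(),o["tool_pos"].round(4),o["tool_rot"].round(4))
E
python3 -m inch '0 0 0 0 0 1 1;0 0 0 0 0 1 1;0 0 0 0 0 1 1;0 0 0 0 0 1 1;0 0 0 0 0 1 1;0 0 0 0 0 1 1;0 0 0 0 0 1 1;0 0 0 0 0 1 1'
python3 - <<'E'
from rig import arm;o=arm.get_obs();print(o["joints"].round(4).tolist(),o["tool_pos"].round(4),o["tool_rot"].round(4))
E
```

```text
t: 0.9
tool_pos: [0.3331, 0.3417, 0.2312]
tool_rot: [-0.557, -3.092, 0.0]
force: [1.1, 0.1, 0.6]
finger_gap: 0.0856
grasp_force: 0.0
[-0.9318, 0.2878, 0.0115, 1.9778, -0.0042, 0.8764, 0.296] [0.3331 0.3417 0.2312] [-5.5740e-01 -3.0916e+00  4.0000e-04]
t: 1.7
tool_pos: [0.4477, 0.0993, 0.2313]
tool_rot: [-0.557, -3.092, 0.0]
force: [0.6, 0.6, 0.6]
finger_gap: 0.0855
grasp_force: 0.0
[-0.475, 0.2592, 0.1534, 2.0266, -0.0517, 0.8595, 0.9211] [0.4477 0.0993 0.2313] [-5.5740e-01 -3.0916e+00  1.0000e-04]
t: 2.5
tool_pos: [0.4472, 0.1006, 0.2311]
tool_rot: [-1.586, -2.712, 0.001]
force: [0.5, -0.6, -0.7]
finger_gap: 0.0851
grasp_force: 0.0
[-0.5882, 0.265, 0.2876, 2.032, -0.0983, 0.8578, 0.2665] [0.4472 0.1006 0.2311] [-1.5862e+00 -2.7115e+00  5.0000e-04]
```

```bash
cat > log.py <<'E'
from rig import arm;import json
o=arm.get_obs();r={k:[round(float(x),5) for x in o[k]] for k in("joints","tool_pos","tool_rot")};open("log.jsonl","a").write(json.dumps(r)+"\n")
E
cat > log.jsonl <<'E'
{"joints":[-1.284,0.522,-0.036,1.6,0.021,1.021,-0.113],"tool_pos":[0.218,0.585,0.231],"tool_rot":[-0.558,-3.092,0.002]}
{"joints":[-0.9318, 0.2878, 0.0115, 1.9778, -0.0042, 0.8764, 0.296],"tool_pos":[0.3331,0.3417,0.2312],"tool_rot":[-0.5574,-3.0916,0.0004]}
{"joints":[-0.475, 0.2592, 0.1534, 2.0266, -0.0517, 0.8595, 0.9211],"tool_pos":[0.4477,0.0993,0.2313],"tool_rot":[-0.5574,-3.0916,0.0001]}
{"joints":[-0.5882, 0.265, 0.2876, 2.032, -0.0983, 0.8578, 0.2665],"tool_pos":[0.4472,0.1006,0.2311],"tool_rot":[-1.5862,-2.7115,0.0005]}
E
python3 -m inch '0 0 0 0 0 1 1;0 0 0 0 0 1 1;0 0 0 0 0 1 1;0 0 0 0 0 1 1;0 0 0 0 0 1 1;0 0 0 0 0 1 1;0 0 0 0 0 1 1;0 0 0 0 0 .74 1'; python3 log.py
python3 -m inch '-1 .13 0 0 0 0 1;-1 .13 0 0 0 0 1;-1 .13 0 0 0 0 1;-1 .13 0 0 0 0 1;-1 .13 0 0 0 0 1;-1 .13 0 0 0 0 1;-1 .13 0 0 0 0 1;-1 .13 0 0 0 0 1'; python3 log.py
python3 -m inch '0 0 0 0 1 0 1;0 0 0 0 1 0 1;0 0 0 0 1 0 1;0 0 0 0 1 0 1;0 0 0 0 1 0 1;0 0 0 0 1 0 1;0 0 0 0 1 0 1;0 0 0 0 1 0 1';python3 log.py; tail -3 log.jsonl
```

```text
t: 3.3
tool_pos: [0.4472, 0.1007, 0.2312]
tool_rot: [-2.395, -2.033, 0.001]
force: [1.2, -0.1, 0.5]
finger_gap: 0.0855
grasp_force: 0.0
t: 4.1
tool_pos: [0.4397, -0.1424, 0.2312]
tool_rot: [-2.391, -2.037, 0.0]
force: [0.8, 0.3, -0.1]
finger_gap: 0.085
grasp_force: 0.0
t: 4.9
tool_pos: [0.4401, -0.1415, 0.2314]
tool_rot: [-1.975, -1.682, -0.724]
force: [-0.4, -0.2, -0.4]
finger_gap: 0.0851
grasp_force: 0.0
{"joints": [-0.69975, 0.27596, 0.42589, 2.03692, -0.14922, 0.85818, -0.35327], "tool_pos": [0.44719, 0.10066, 0.23116], "tool_rot": [-2.39496, -2.03305, 0.00057]}
{"joints": [-0.2408, 0.29441, 0.52584, 2.03155, -0.19295, 0.86299, 0.23313], "tool_pos": [0.43972, -0.14237, 0.23124], "tool_rot": [-2.39113, -2.03743, 9e-05]}
{"joints": [0.35616, 0.50764, 0.33479, 1.91991, -0.79524, 1.28076, 0.97607], "tool_pos": [0.44009, -0.14148, 0.23143], "tool_rot": [-1.97457, -1.6818, -0.72354]}
```

```bash
cat > kin.py <<'E'
import numpy as np,json,itertools
from scipy.optimize import least_squares
from scipy.spatial.transform import Rotation as R
L=[json.loads(l) for l in open("log.jsonl")]
def fk(p,q,s):
    T=R.from_rotvec([0,0,p[0]]);x=np.array([0,0,p[1]])
    offs=[(p[2],0,0),(p[7],0,p[3]),(p[8],0,0),(p[9],0,p[4]),(p[10],0,0),(p[11],0,p[5]),(0,0,0)]
    for i in range(7):
        ax="z" if i%2==0 else "y"
        T=T*R.from_euler(ax,s[i]*q[i]);x=x+T.apply(offs[i])
    T=T*R.from_euler("z",p[6]);return x,T
def res(p,s):
    r=[]
    for l in L:
        x,T=fk(p,np.array(l["joints"]),s);r+=list((x-l["tool_pos"])*5)+list((T.inv()*R.from_rotvec(l["tool_rot"])).as_rotvec())
    return np.array(r)
def fit():
    best=None
    for sg in itertools.product([1,-1],repeat=4):
        s=[sg[0],1,sg[1],1,sg[2],1,sg[3]]
        for p6 in(0,1.57,3.14,-1.57):
            f=least_squares(res,[0,.3,0,.4,.4,.25,p6]+[0]*5,args=(s,),max_nfev=60)
            if best is None or f.cost<best[0]: best=(f.cost,s,f.x)
    return best
if __name__=="__main__":
    b=fit();print(b[0],b[1],b[2].round(4));json.dump([b[1],list(b[2])],open("kin.json","w"))
    print(res(b[2],b[1]).round(3).reshape(-1,6))
E
python3 kin.py
```

```text
0.0050375255848097164 [-1, 1, -1, 1, -1, 1, -1] [-0.106   0.1664  0.1314  0.5786  0.2269  0.4121  1.4683 -0.1666  0.0684
  0.0375 -0.09   -0.0691]
[[ 0.032 -0.013 -0.001  0.    -0.001 -0.004]
 [-0.027  0.033  0.004 -0.    -0.    -0.003]
 [-0.008  0.033 -0.003  0.     0.    -0.004]
 [-0.005  0.014 -0.003 -0.    -0.    -0.003]
 [-0.001 -0.005 -0.001 -0.    -0.    -0.003]
 [-0.007 -0.018  0.004  0.    -0.    -0.004]
 [ 0.    -0.     0.     0.068  0.004  0.022]]
```

```bash
cat > kr.py <<'E'
import numpy as np,json,itertools
from scipy.optimize import least_squares
from scipy.spatial.transform import Rotation as R
L=[json.loads(l) for l in open("log.jsonl")]
Q=np.array([l["joints"] for l in L]);G=R.from_rotvec([l["tool_rot"] for l in L])
def rr(p,s):
    T=R.from_euler("z",np.full((len(Q),1),p[0]))
    for i in range(7): T=T*R.from_euler("z" if i%2==0 else "y",(s[i]*Q[:,i]+p[i+1])[:,None])
    return (T.inv()*G).as_rotvec().ravel()
out=[]
for sg in itertools.product([1,-1],repeat=7):
    for p7 in(0,1.57,3.14,-1.57):
      for p3 in (0,3.14):
        def g(x): return rr(np.r_[x[0],0,x[1],p3+x[2],x[3],x[4],x[5],x[6]],sg)
        f=least_squares(lambda x:np.r_[g(x),x[1:6]*1e-3],[0,0,0,0,0,0,p7],max_nfev=30);out.append((f.cost,sg,p3,f.x.round(3).tolist()))
out.sort(key=lambda o:o[0])
for o in out[:10]:print(o)
E
time python3 kr.py
```

```text
(np.float64(1.369916641754077e-07), (-1, 1, -1, -1, -1, -1, -1), 3.14, [0.001, -0.0, 0.001, -0.0, 0.0, -0.0, -1.571])
(np.float64(1.3699166417561522e-07), (-1, 1, -1, -1, -1, -1, -1), 3.14, [0.001, -0.0, 0.001, -0.0, 0.0, -0.0, 4.712])
(np.float64(1.3699166417561718e-07), (-1, 1, -1, -1, -1, -1, -1), 3.14, [0.001, -0.0, 0.001, -0.0, 0.0, -0.0, 4.712])
(np.float64(1.3699166417565058e-07), (-1, 1, -1, -1, -1, -1, -1), 3.14, [0.001, -0.0, 0.001, -0.0, 0.0, -0.0, -1.571])
(np.float64(1.3699166417574323e-07), (-1, -1, -1, 1, -1, 1, -1), 3.14, [-3.14, 0.0, 0.001, 0.0, 0.0, 0.0, 1.571])
(np.float64(1.3699166417637594e-07), (-1, -1, -1, 1, -1, 1, -1), 3.14, [3.143, 0.0, 0.001, 0.0, 0.0, 0.0, 1.571])
(np.float64(1.3699211735788263e-07), (-1, 1, -1, 1, -1, 1, -1), 0, [0.001, -0.0, -0.001, 0.0, 0.0, 0.0, 1.571])
(np.float64(1.3699211735793824e-07), (-1, 1, -1, 1, -1, 1, -1), 0, [0.001, -0.0, -0.001, 0.0, 0.0, 0.0, 1.571])
(np.float64(1.3699211735795947e-07), (-1, 1, -1, 1, -1, 1, -1), 0, [0.001, -0.0, -0.001, 0.0, 0.0, 0.0, 1.571])
(np.float64(1.369921173579753e-07), (-1, 1, -1, 1, -1, 1, -1), 0, [0.001, -0.0, -0.001, 0.0, 0.0, 0.0, 1.571])
real	0m28.692s
user	0m29.123s
sys	0m0.028s
```

```bash
cat > ik.py <<'E'
import numpy as np,json
from scipy.optimize import least_squares
from scipy.spatial.transform import Rotation as R
L=[json.loads(l) for l in open("log.jsonl")]
S=[-1,1,-1,1,-1,1,-1]
lo=np.array([-2.91,-.3,-1.5,.17,-1.26,.16,-2.52]);hi=np.array([2.91,2.13,1.42,2.43,4.41,1.93,2.52])
def frames(q):
    T=R.identity();o=[]
    for i in range(7):
        T=T*R.from_euler("z" if i%2==0 else "y",S[i]*q[i]);o.append(T)
    return o
def A(q):
    F=[f.as_matrix() for f in frames(q)]
    return np.hstack([np.array([[0],[0],[1.]]),F[0][:,:2],F[1],F[3],F[4][:,:2],F[5]])
M=np.vstack([A(l["joints"]) for l in L]);y=np.hstack([l["tool_pos"] for l in L])
pr=np.array([.3, 0,0, 0,0,.4, 0,0,.4, 0,0, 0,0,.25]);w=1e-3*np.array([.2]+[3]*2+[3,3,.2]+[3,3,.2]+[3]*2+[3,3,.2])
off=pr+np.linalg.solve(M.T@M+np.diag(w**2)*10,M.T@(y-M@pr))
def fk(q): return A(q)@off, frames(q)[6]*R.from_euler("z",np.pi/2)
def ik(x,T,q0,free=None):
    def r(q):
        p,G=fk(q);return np.r_[(p-x)*10,(G.inv()*T).as_rotvec(),(q-q0)*1e-3]
    f=least_squares(r,np.clip(q0,lo+.02,hi-.02),bounds=(lo,hi),max_nfev=80)
    e=r(f.x)[:6];return f.x,np.abs(e).max()
def pose(az,t,half):   # tool z: horizontal az (rad), t below horizontal; y_tool horizontal
    z=np.array([np.cos(az)*np.cos(t),np.sin(az)*np.cos(t),-np.sin(t)])
    y=np.array([-np.sin(az),np.cos(az),0])*half
    return R.from_matrix(np.c_[np.cross(y,z),y,z])
E
cat > plan.py <<'E'
from ik import *
print(off.round(4),np.abs(M@off-y).max())
C=np.array([.5005,-.4133,.115]);rng=np.random.default_rng(1)
for t in(25,35):
  for az in range(-180,180,20):
    for half in(1,-1):
      T=pose(np.radians(az),np.radians(t),half);x=C+T.apply([0,0,.019]);best=None
      for k in range(12):
        q,e=ik(x,T,rng.uniform(lo,hi))
        if e<3e-3:
            m=np.minimum(q-lo,hi-q).min()
            if best is None or m>best[0]: best=(m,q)
      if best: print(t,az,half,round(best[0],2),best[1].round(2))
E
time python3 plan.py
```

```text
[ 3.347e-01 -9.000e-04 -1.090e-02  3.300e-03 -1.090e-02  5.224e-01
  1.800e-03 -3.690e-02  4.286e-01  6.300e-03 -1.000e-04  1.100e-03
 -1.000e-04  3.229e-01] 0.00017269510788764375
25 -160 1 0.2 [ 0.12  1.28  0.47  1.04  0.3   1.73 -0.83]
25 -160 -1 0.18 [0.1  1.29 0.51 1.04 0.26 1.73 2.34]
25 -140 1 0.53 [-0.04  1.19  0.52  1.32  0.44  1.4  -0.77]
25 -140 -1 0.31 [0.14 1.12 0.18 1.32 0.7  1.53 2.21]
25 -120 1 0.78 [-0.07  1.06  0.38  1.6   0.8   1.15 -0.91]
25 -120 -1 0.44 [ 0.18  1.   -0.02  1.59  1.06  1.38  2.08]
25 -100 1 0.57 [ 0.31  0.93 -0.23  1.86  1.47  1.34 -1.19]
25 -100 -1 0.57 [ 0.18  0.92 -0.05  1.86  1.4   1.21  1.95]
25 -80 1 0.35 [ 0.71  0.99 -0.7   2.08  1.98  1.57 -1.15]
25 -80 -1 0.32 [0.12 0.88 0.06 2.11 1.83 1.04 1.72]
25 -60 1 0.18 [ 1.    1.07 -0.89  2.25  2.43  1.57 -0.94]
25 -60 -1 0.17 [ 0.86  0.97 -0.69  2.26  2.39  1.46  2.04]
25 -40 1 0.11 [ 1.22  1.05 -0.85  2.32  2.85  1.27 -0.82]
25 -40 -1 0.1 [ 1.1   0.97 -0.7   2.33  2.87  1.25  2.16]
25 -20 1 0.18 [ 1.73  1.41 -1.29  2.25  2.89  0.79 -0.03]
25 -20 -1 0.11 [0.14 1.21 0.85 2.32 3.56 1.58 0.89]
25 0 
[... 1628 characters left out ...]
87 -0.63  2.07  4.15  0.41 -1.55]
35 0 -1 0.21 [0.54 0.88 0.5  2.12 4.2  1.16 1.13]
35 20 1 0.11 [ 1.8   1.36 -1.36  1.83  0.74  0.48  2.41]
35 20 -1 0.3 [ 1.47  0.95 -0.69  1.84 -0.96  0.49  0.72]
35 40 1 0.03 [ 1.31  0.97 -0.5   1.61 -0.72  0.9  -2.49]
35 40 -1 0.65 [ 1.49  1.07 -0.8   1.59 -0.38  0.81  0.39]
35 60 1 0.3 [ 0.87  1.02  0.16  1.39 -0.96  1.45 -2.18]
35 60 -1 0.72 [ 1.29  1.09 -0.6   1.35 -0.38  1.21  0.56]
35 80 1 0.25 [ 0.82  1.12  0.15  1.14 -0.77  1.68 -2.13]
35 80 -1 0.39 [ 1.28  1.26 -0.87  1.09  0.01  1.54  0.49]
35 100 1 0.06 [ 0.82  1.21 -0.01  0.9  -0.48  1.87 -2.09]
35 100 -1 0.1 [ 1.01  1.25 -0.5   0.88 -0.13  1.83  0.83]
real	0m51.414s
user	0m51.860s
sys	0m0.060s
```

```bash
cat > sim.py <<'E'
from ik import *
def step(q,x,T):
    for _ in range(4):
        p,G=fk(q);e=np.r_[x-p,(T*G.inv()).as_rotvec()]
        J=np.zeros((6,7))
        for i in range(7):
            d=q.copy();d[i]+=1e-5;p2,G2=fk(d);J[:,i]=np.r_[(p2-p)/1e-5,(G2*G.inv()).as_rotvec()/1e-5]
        q=q+np.linalg.pinv(J,1e-3)@e
    return q
from scipy.spatial.transform import Slerp
def path(q,wps):
    for x,T,n in wps:
        p0,G0=fk(q);sl=Slerp([0,1],R.concatenate([G0,T]));mx=0
        for k in range(1,n+1):
            q2=step(q,p0+(x-p0)*k/n,sl(k/n));mx=max(mx,np.abs(q2-q).max());q=q2
            if (q<lo).any() or (q>hi).any(): print("LIMIT",k,n,q.round(2));return q
        print(x.round(3),q.round(2),"maxstep",mx.round(3))
    return q
d=np.radians
if __name__=="__main__":
    q=np.array(L[-1]["joints"])
    P3=np.array([.430,-.235,.045]);C=np.array([.5005,-.4133,.115])
    g=lambda c,T,up=0:(c+T.apply([0,0,.019])+[0,0,up],T)
    for tp in(20,30):
      for az in(50,65,81):
        print("tilt",tp,"az",az)
        Tp=pose(d(-99.4),d(90-tp),1);Tv=pose(d(80.6),d(89.9),-1);Tv2=pose(d(az),d(89.9),-1);Tf=pose(d(az),d(tp),-1)
        path(q,[(*g(P3,Tp,.1),14),(*g(P3,Tp),5),(*g(P3,Tp,.1),5),(np.array([.45,-.3,.25]),Tv,10),(np.array([.45,-.35,.25]),Tv2,6),(*g(C,Tf,.08),14),(*g(C,Tf),8)])
E
python3 sim.py
```

```text
tilt 20 az 50
[ 0.429 -0.241  0.127] [-0.41  0.63  0.78  2.13 -0.16  0.51  0.23] maxstep 0.068
[ 0.429 -0.241  0.027] [-0.28  0.81  0.6   2.15 -0.25  0.29  0.24] maxstep 0.045
[ 0.429 -0.241  0.127] [-0.41  0.63  0.78  2.13 -0.16  0.51  0.24] maxstep 0.045
[ 0.45 -0.3   0.25] [ 0.01  0.43  0.64  1.83 -0.3   0.98  0.61] maxstep 0.054
[ 0.45 -0.35  0.25] [ 0.03  0.52  0.77  1.76 -0.41  1.03  0.25] maxstep 0.061
[ 0.512 -0.4    0.189] [ 0.91  0.98  0.21  1.48 -1.21  1.62  0.97] maxstep 0.086
[ 0.512 -0.4    0.109] [ 0.92  1.11  0.19  1.45 -1.23  1.58  1.06] maxstep 0.016
tilt 20 az 65
[ 0.429 -0.241  0.127] [-0.41  0.63  0.78  2.13 -0.16  0.51  0.23] maxstep 0.068
[ 0.429 -0.241  0.027] [-0.28  0.81  0.6   2.15 -0.25  0.29  0.24] maxstep 0.045
[ 0.429 -0.241  0.127] [-0.41  0.63  0.78  2.13 -0.16  0.51  0.24] maxstep 0.045
[ 0.45 -0.3   0.25] [ 0.01  0.43  0.64  1.83 -0.3   0.98  0.61] maxstep 0.054
[ 0.45 -0.35  0.25] [ 0.07  0.5   0.7   1.75 -0.37  1.02  0.47] maxstep 0.025
[ 0.508 -0.397  0.189] [ 0.88  1.07  0.21  1.25 -1.07  1.8   0.95] maxstep 0.089
[ 0.508 -0.397  0.109] [ 0.88  
[... 1543 characters left out ...]
 0.24  1.3  -0.99  1.68  0.94] maxstep 0.077
[ 0.507 -0.398  0.106] [ 0.84  1.1   0.23  1.29 -1.    1.61  1.01] maxstep 0.014
tilt 30 az 81
[ 0.428 -0.244  0.129] [-0.57  0.74  0.88  2.15 -0.05  0.47  0.04] maxstep 0.086
[ 0.428 -0.244  0.029] [-0.47  0.92  0.72  2.16 -0.13  0.28  0.  ] maxstep 0.042
[ 0.428 -0.244  0.129] [-0.57  0.74  0.88  2.15 -0.05  0.47  0.04] maxstep 0.042
[ 0.45 -0.3   0.25] [ 0.03  0.42  0.61  1.82 -0.29  0.98  0.6 ] maxstep 0.065
[ 0.45 -0.35  0.25] [ 0.13  0.48  0.6   1.75 -0.31  1.01  0.69] maxstep 0.017
[ 0.503 -0.397  0.186] [ 0.8   1.08  0.24  1.09 -0.86  1.87  0.98] maxstep 0.074
[ 0.503 -0.397  0.106] [ 0.8   1.18  0.23  1.08 -0.86  1.8   1.04] maxstep 0.014
```

```bash
cat > go.py <<'E'
# go.py cx cy cz az t half [dback]: point 'dback' behind TCP to be at c; prints shares in tool axes
import sys
from ik import *
from rig import arm
o=arm.get_obs();a=list(map(float,sys.argv[1:]));db=a[6]/1000 if len(a)>6 else .022
T=pose(np.radians(a[3]),np.radians(a[4]),a[5]);G=R.from_rotvec(o["tool_rot"])
x=np.array(a[:3])+T.apply([0,0,db]);dw=x-o["tool_pos"]
print("turn",((G.inv()*T).as_rotvec()/np.radians(5)).round(2),"shift now",(G.inv().apply(dw)/.03).round(2),"shift after turn",(T.inv().apply(dw)/.03).round(2))
print("held pt",(o["tool_pos"]-G.apply([0,0,db])).round(4),"F",o["force"].round(2),"gap",o["finger_gap"].round(4),"q",o["joints"].round(2),"t",o["t"])
E
python3 -m inch '0 0 0 0 -1 0 1;0 0 0 0 -1 0 1;0 0 0 0 -1 0 1;0 0 0 0 -1 0 1;0 0 0 0 -1 0 1;0 0 0 0 -1 0 1;0 0 0 0 -1 0 1;0 0 0 0 -1 0 1' >/dev/null; python3 log.py
python3 -m inch '0 0 0 0 -1 0 1;0 0 0 0 -1 0 1;0 0 0 0 -1 0 1;0 0 0 0 -1 0 1;0 0 0 0 -1 0 1;-.6 0 0 0 0 0 1;-.6 0 0 0 0 0 1;-.6 0 0 0 0 0 1'; python3 log.py
python3 go.py .430 -.235 .14 -99.4 65 1
```

```text
t: 6.5
tool_pos: [0.4317, -0.1912, 0.2548]
tool_rot: [2.148, 1.828, -0.475]
force: [0.3, -0.1, 1.2]
finger_gap: 0.0853
grasp_force: 0.0
turn [ 0.02 -0.01  0.03] shift now [0.3  0.18 4.81] shift after turn [0.3  0.18 4.81]Traceback (most recent call last):
  File "go.py", line 9, in <module>
    print("held pt",(o["tool_pos"]-G.apply([0,0,db])).round(4),"F",o["force"].round(2),"gap",o["finger_gap"].round(4),"q",o["joints"].round(2),"t",o["t"])
                                                                                             ^^^^^^^^^^^^^^^^^^^^^
AttributeError: 'float' object has no attribute 'round'
```

```bash
sed -i 's/o\["finger_gap"\].round(4)/round(float(o["finger_gap"]),4)/' go.py
python3 -m inch '.06 .04 .9 0 0 0 1;.06 .04 .9 0 0 0 1;.06 .04 .9 0 0 0 1;.06 .04 .9 0 0 0 1;.06 .02 .9 0 0 0 1;0 .02 .3 0 0 0 1;0 0 0 0 0 0 1;0 0 0 0 0 0 1'
python3 go.py .430 -.235 .045 -99.4 65 1
python3 - <<'E'
from rig import arm;from h import *
out=[]
for n,(r,c) in(("top",(225,235)),("scene",(205,235))):
    s=arm.snapshot(n);out.append(cv2.resize(s["pixels"][r:r+100,c:c+100],(400,400),interpolation=cv2.INTER_CUBIC))
cv2.imwrite("pics/hov.png",np.hstack(out)[:,:,::-1])
E
```

```text
t: 7.3
tool_pos: [0.43, -0.243, 0.1208]
tool_rot: [2.148, 1.827, -0.475]
force: [0.3, 0.3, 0.4]
finger_gap: 0.0851
grasp_force: 0.0
turn [ 0.03 -0.    0.03] shift now [ 1.3  -0.05  2.91] shift after turn [ 1.31 -0.04  2.91]
held pt [ 0.4314 -0.2338  0.1408] F [0.25 0.34 0.37] gap 0.0851 q [-0.36  0.6   0.62  2.15  0.21  0.48 -0.17] t 7.3
```

View pics/hov.png

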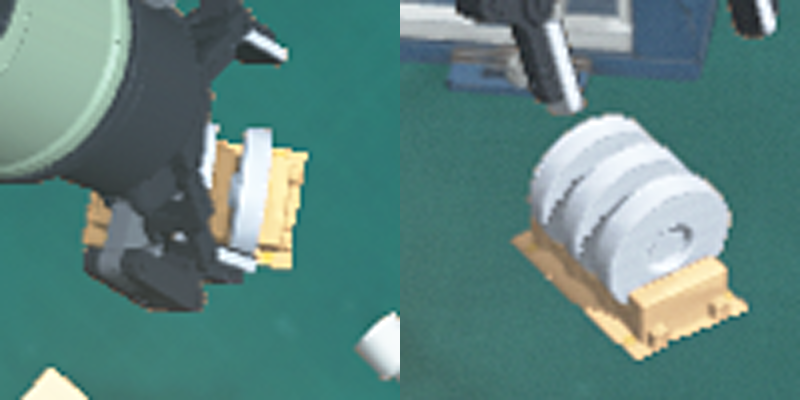

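Run:
```python
from h import *
for n,(r,c) in(("top",(225,235)),("scene",(205,235))):
    s=load(n+"0")
    for X in([.43,-.243,.1208],[.43+.042*.987,-.243-.042*.16,.112],[.43-.042*.987,-.243+.042*.16,.112],[.430,-.2375,.076]):
        q=s["R"]@np.array(X)+s["t"];print(n,((q[0]/q[2]*f(s)+s["cx"]-c)*4).round(),((q[1]/q[2]*f(s)+s["cy"]-r)*4).round())
```

```text
top 266.0 172.0
top 279.0 84.0
top 254.0 269.0
top 257.0 189.0
scene 272.0 103.0
scene 356.0 86.0
scene 185.0 157.0
scene 264.0 186.0
```

```bash
python3 -m inch '.22 0 .5 0 0 0 1;.22 0 .5 0 0 0 1;.22 0 .5 0 0 0 1;.22 0 .5 0 0 0 1;.21 0 .5 0 0 0 1;.21 -.04 .41 0 0 0 1;0 0 0 0 0 0 1;0 0 0 0 0 0 1'
python3 go.py .430 -.235 .045 -99.4 65 1
python3 -m inch '0 0 0 0 0 0 .45;0 0 0 0 0 0 .2;0 0 0 0 0 0 -1;0 0 0 0 0 0 -1;0 0 0 0 0 0 -1;0 0 0 0 0 0 -1;0 0 0 0 0 0 -1;0 0 0 0 0 0 -1'
python3 go.py .430 -.235 .045 -99.4 65 1
```

```text
t: 8.2
tool_pos: [0.4288, -0.2438, 0.025]
tool_rot: [2.146, 1.829, -0.475]
force: [-0.6, -1.0, -0.3]
finger_gap: 0.0853
grasp_force: 0.0
turn [0.03 0.   0.05] shift now [-0.01 -0.01  0.  ] shift after turn [-0.01 -0.01  0.  ]
held pt [ 0.4302 -0.2346  0.0449] F [-0.56 -1.05 -0.27] gap 0.0853 q [-0.3   0.81  0.55  2.18  0.17  0.26 -0.22] t 8.2
t: 9.0
tool_pos: [0.4292, -0.2439, 0.0252]
tool_rot: [2.146, 1.828, -0.474]
force: [1.5, 3.8, 14.4]
finger_gap: 0.0599
grasp_force: 60.8
turn [ 0.04 -0.    0.04] shift now [-0.01 -0.02  0.01] shift after turn [-0.01 -0.02  0.01]
held pt [ 0.4307 -0.2348  0.0451] F [ 1.49  3.81 14.42] gap 0.0599 q [-0.3   0.81  0.55  2.18  0.17  0.26 -0.22] t 9.0
```

```bash
python3 -m inch '-.14 0 -.3 0 0 0 -1;-.14 0 -.3 0 0 0 -1;-.28 0 -.6 0 0 0 -1;-.28 0 -.6 0 0 0 -1;-.28 0 -.6 0 0 0 -1;-.28 0 -.6 0 0 0 -1;-.28 0 -.6 0 0 0 -1;0 0 0 0 0 0 -1'
python3 go.py .45 -.3 .25 80.6 89 -1
python3 - <<'E'
from rig import arm;from h import *
out=[]
for n,(r,c) in(("top",(200,230)),("scene",(180,220))):
    s=arm.snapshot(n);np.savez(n+"1",**s);out.append(cv2.resize(s["pixels"][r:r+120,c:c+120],(400,400),interpolation=cv2.INTER_CUBIC))
cv2.imwrite("pics/lift.png",np.hstack(out)[:,:,::-1])
E
```

```text
t: 9.8
tool_pos: [0.4289, -0.2441, 0.1457]
tool_rot: [2.147, 1.827, -0.471]
force: [-0.3, 0.2, -1.9]
finger_gap: 0.0599
grasp_force: 65.2
turn [0.05 5.19 0.03] shift now [-2.71  1.   -1.76] shift after turn [-1.66  1.   -2.77]
held pt [ 0.4303 -0.235   0.1657] F [-0.28  0.22 -1.88] gap 0.0599 q [-0.37  0.55  0.65  2.14  0.23  0.54 -0.16] t 9.8
```

View pics/lift.png

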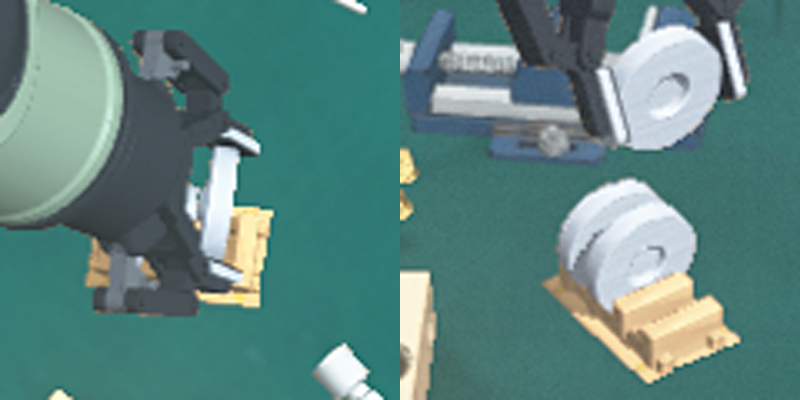

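```bash
cat > held.py <<'E'
# fit held disc face in a saved snapshot: name, tool pose from log tail
import sys
from h import *;from scipy.spatial.transform import Rotation as R
from rig import arm
def face(s,c,G,sgn,off,rad=.036,lim=.011,ref=None):
    Q=cloud(s);h=cv2.cvtColor(s["pixels"],cv2.COLOR_RGB2HSV)
    k=(np.linalg.norm(Q-c,axis=-1)<rad)&(h[...,2]>110)&(h[...,1]<70)
    q=Q[k];rng=np.random.default_rng(0);bi=None
    ax=G.apply([1,0,0]) if ref is None else ref
    for _ in range(800):
        a=q[rng.choice(len(q),3,False)];n=np.cross(a[1]-a[0],a[2]-a[0]);l=np.linalg.norm(n)
        if l<1e-5: continue
        n/=l
        if abs(n@ax)<.9: continue
        i=abs((q-a[0])@n)<.001
        if bi is None or i.sum()>bi.sum(): bi=i
    t=q[bi];m=t.mean(0);_,_,V=np.linalg.svd(t-m);n=V[2]*np.sign(V[2]@ax)
    uv=((t-m)@V[:2].T).astype(np.float32);(cu,cv),r=cv2.minEnclosingCircle(uv)
    ctr=m+cu*V[0]+cv*V[1]
    return n,ctr-sgn*n*off,r,len(t)
if __name__=="__main__":
    o=arm.get_obs();G=R.from_rotvec(o["tool_rot"]);s=load("scene1")
    n,c,r,N=face(s,o["tool_pos"]-G.apply([0,0,.022]),G,-1,.006)
    print("axis",n.round(3),"in tool",G.inv().apply(n).round(3),"centre",c.round(4),"in tool",(G.inv().apply(c-o["tool_pos"])*1000).round(1),"r",r,N)
E
python3 held.py
```

```text
axis [0.174 0.985 0.02 ] in tool [ 0.898  0.015 -0.44 ] centre [ 0.4322 -0.2327  0.1645] in tool [  1.6   2.  -23.8] r 0.03314324468374252 234
```

```bash
python3 -m inch '-.3 .12 -.25 0 .65 0 -1;-.3 .12 -.26 0 .65 0 -1;-.28 .12 -.27 0 .65 0 -1;-.28 .12 -.28 0 .65 0 -1;-.27 .12 -.3 0 .65 0 -1;-.26 .12 -.3 0 .65 0 -1;-.25 .12 -.3 0 .65 0 -1;-.25 .12 -.3 0 .65 0 -1'
python3 -m inch '-.2 0 0 0 0 1 -1;-.2 0 0 0 0 1 -1;-.2 0 0 0 0 1 -1;-.2 0 0 0 0 1 -1;-.2 0 0 0 1 .1 -1;-.2 0 0 0 1 0 -1;-.2 0 0 0 1 0 -1;-.2 0 0 0 1 0 -1'
python3 log.py; python3 go.py .5005 -.4133 .2 60 26 -1 23
```

```text
t: 10.7
tool_pos: [0.4489, -0.2959, 0.2243]
tool_rot: [-2.381, -2.028, -0.023]
force: [0.0, -0.6, -2.8]
finger_gap: 0.0596
grasp_force: 65.2
t: 11.5
tool_pos: [0.4303, -0.3394, 0.22]
tool_rot: [-2.52, -1.463, -0.465]
force: [-0.3, 0.1, -2.4]
finger_gap: 0.0599
grasp_force: 65.2
turn [-0.11  8.57 -0.01] shift now [-0.63  3.26  0.81] shift after turn [-1.02  3.26  0.19]
held pt [ 0.4264 -0.3466  0.2415] F [-0.25  0.11 -2.43] gap 0.0599 q [ 0.57  0.5   0.29  1.77 -0.56  1.08  0.62] t 11.5
```

```bash
python3 -m inch '-.1 .4 .05 0 1 0 -1;-.1 .4 .05 0 1 0 -1;-.1 .4 .05 0 1 0 -1;-.1 .4 .05 0 1 0 -1;-.1 .4 .05 0 1 0 -1;-.1 .4 .05 0 1 0 -1;-.1 .4 .05 0 1 0 -1;-.1 .4 .05 0 1 0 -1'
python3 -m inch '0 0 0 -.11 .57 0 -1;0 0 0 0 0 0 -1;0 0 0 0 0 0 -1;0 0 0 0 0 0 -1;0 0 0 0 0 0 -1;0 0 0 0 0 0 -1;0 0 0 0 0 0 -1;0 0 0 0 0 0 -1'
python3 log.py; python3 go.py .5005 -.4133 .2 60 26 -1 23
cat > look.py <<'E'
import sys;from held import *
o=arm.get_obs();G=R.from_rotvec(o["tool_rot"]);nm=sys.argv[1];F=[]
c0=o["tool_pos"]-G.apply([0,0,.0235]);out=[]
for n in("top","scene"):
    s=arm.snapshot(n);np.savez(n+nm,**s)
    F.append(arm.get_obs()["force"])
    q=s["R"]@c0+s["t"];u,v=int(q[0]/q[2]*f(s)+s["cx"]),int(q[1]/q[2]*f(s)+s["cy"])
    out.append(cv2.resize(s["pixels"][max(v-50,0):v+50,u-50:u+50],(400,400),interpolation=cv2.INTER_CUBIC))
    try:
        a=face(s,c0,G,1,.006,ref=np.array([0,0,1.]));print(n,"axis",a[0].round(3),"c",a[1].round(4),"r",a[2].round(4),a[3],"kin",c0.round(4),"in tool",(G.inv().apply(a[1]-o["tool_pos"])*1000).round(1))
    except Exception as e: print(n,e)
cv2.imwrite(f"pics/{nm}.png",np.hstack(out)[:,:,::-1]);print(np.mean(F,0))
E
python3 look.py p1
```

```text
t: 12.3
tool_pos: [0.5082, -0.3968, 0.1948]
tool_rot: [-2.021, -1.167, -1.188]
force: [0.3, -0.0, -1.7]
finger_gap: 0.0596
grasp_force: 65.3
t: 13.1
tool_pos: [0.5085, -0.3962, 0.1966]
tool_rot: [-1.989, -1.144, -1.236]
force: [-0.1, 0.0, -2.6]
finger_gap: 0.0594
grasp_force: 65.4
turn [ 0.01  0.05 -0.03] shift now [-0.17  0.05  0.15] shift after turn [-0.17  0.05  0.15]
held pt [ 0.4982 -0.414   0.2067] F [-0.13  0.01 -2.56] gap 0.0594 q [ 0.96  0.96  0.04  1.36 -0.96  1.58  0.87] t 13.1
top 'float' object has no attribute 'round'
scene 'float' object has no attribute 'round'
[-0.59801623  0.22625118 -2.60318295]
```

View pics/p1.png

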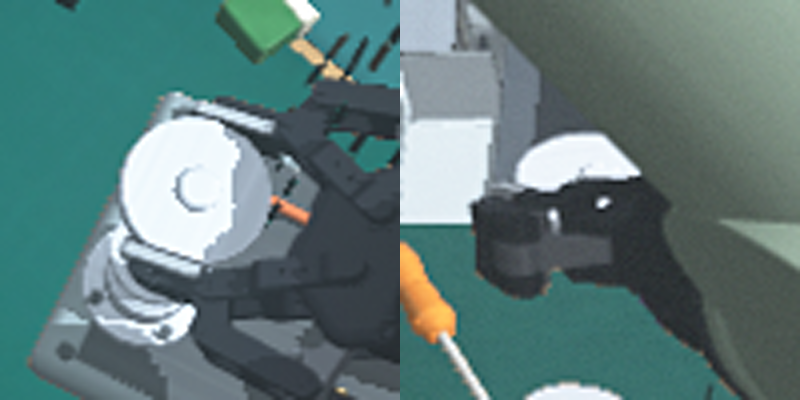

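```bash
sed -i 's/a\[2\].round(4)/round(float(a[2]),4)/' look.py
python3 - <<'E'
from held import *
o=arm.get_obs();G=R.from_rotvec(o["tool_rot"]);c0=o["tool_pos"]-G.apply([0,0,.0235])
for n in("top","scene"):
    a=face(load(n+"p1"),c0,G,1,.006,ref=np.array([0,0,1.]));print(n,"axis",a[0].round(3),"c",a[1].round(4),a[2],a[3],"kin",c0.round(4),"in tool",(G.inv().apply(a[1]-o["tool_pos"])*1000).round(1))
# carrier in top0, ellipse/circle of plate points
s=load("top0");Q=cloud(s);k=(abs(Q[...,0]-.503)<.04)&(abs(Q[...,1]+.412)<.04)&(Q[...,2]>.1025)&(Q[...,2]<.113)
p=Q[k][:,:2].astype(np.float32);print("carrier circle",cv2.minEnclosingCircle(p),"bbox",p.min(0),p.max(0))
s=load("scene0");Q=cloud(s);k=(abs(Q[...,0]-.498)<.04)&(abs(Q[...,1]+.4146)<.04)&(Q[...,2]>.1025)&(Q[...,2]<.113)
p=Q[k][:,:2].astype(np.float32);print("carrier circle sc",cv2.minEnclosingCircle(p),"bbox",p.min(0),p.max(0))
E
```

```text
top axis [-0.009 -0.068  0.998] c [ 0.5001 -0.4091  0.2079] 0.033686839044094086 485 kin [ 0.4979 -0.4145  0.2068] in tool [  3.5  -0.8 -18.8]
scene axis [-0.045 -0.085  0.995] c [ 0.4946 -0.4033  0.2081] 0.02877187170088291 196 kin [ 0.4979 -0.4145  0.2068] in tool [  4.7  -8.5 -16.9]
carrier circle ((0.5126101970672607, -0.4221987724304199), 0.03724240884184837) bbox [ 0.48003402 -0.45195067] [ 0.5364301 -0.3887674]
carrier circle sc ((0.5079697370529175, -0.4259755611419678), 0.0386652946472168) bbox [ 0.4753275  -0.45399517] [ 0.5348653  -0.38928685]
```

```bash
cat > disc.py <<'E'
from h import *;from scipy.optimize import least_squares
def disc(s,c0,zface,dz=.0035,r=.031,sat=60):
    """centre of a flat disc face near c0 (xy) at height zface: contour of its pixels cast onto that plane, circle of known r"""
    Q=cloud(s);h=cv2.cvtColor(s["pixels"],cv2.COLOR_RGB2HSV)
    k=(np.hypot(Q[...,0]-c0[0],Q[...,1]-c0[1])<r+.008)&(abs(Q[...,2]-zface)<dz)&(h[...,1]<sat)&(h[...,2]>110)
    k=cv2.morphologyEx(k.astype(np.uint8),cv2.MORPH_OPEN,np.ones((3,3)))
    c=max(cv2.findContours(k,cv2.RETR_EXTERNAL,cv2.CHAIN_APPROX_NONE)[0],key=cv2.contourArea).reshape(-1,2)
    p=np.array([ray(s,u,v,zface)[:2] for u,v in c])
    g=least_squares(lambda x:np.hypot(*(p-x[:2]).T)-x[2],[*c0[:2],r],loss="soft_l1",f_scale=.0007)
    e=np.abs(g.fun);q=Q[k>0];A=np.c_[q[:,:2]-g.x[:2],np.ones(len(q))];sl=np.linalg.lstsq(A,q[:,2],rcond=None)[0]
    return g.x.round(4),"med err",np.median(e).round(4),"slope",sl.round(3),k.sum()
E
python3 - <<'E'
from disc import *
for n in("top","scene"):
    print(n,"carrier",disc(load(n+"0"),(.5005,-.4133),.105,.0025,.024))
    print(n,"disc",disc(load(n+"p1"),(.499,-.412),.2135))
E
```

```text
top carrier (array([ 0.5029, -0.4096,  0.018 ]), 'med err', np.float64(0.0022), 'slope', array([0.003, 0.002, 0.105]), np.uint64(221))
top disc (array([ 0.5017, -0.4133,  0.0263]), 'med err', np.float64(0.0029), 'slope', array([0.026, 0.064, 0.214]), np.uint64(714))
scene carrier (array([ 0.4995, -0.4135,  0.0235]), 'med err', np.float64(0.0006), 'slope', array([0.002, 0.003, 0.105]), np.uint64(427))
scene disc (array([ 0.5007, -0.3975,  0.0172]), 'med err', np.float64(0.0032), 'slope', array([0.022, 0.049, 0.215]), np.uint64(216))
```

```bash
python3 -m inch '-.1 0 .1 0 -.8 0 -1;0 0 0 0 0 0 -1;0 0 0 0 0 0 -1;0 0 0 0 0 0 -1;0 0 0 0 0 0 -1;0 0 0 0 0 0 -1;0 0 0 0 0 0 -1;0 0 0 0 0 0 -1'
python3 go.py .5005 -.4133 .2 60 30 -1 23
sed -i 's/&(h\[...,1\]<sat)&(h\[...,2\]>110)//; s/np.ones((3,3))/np.ones((2,2))/' disc.py
python3 - <<'E'
from disc import *
from rig import arm
o=arm.get_obs();s=arm.snapshot("top");np.savez("topp2",**s)
print("carrier",disc(load("top0"),(.503,-.412),.105,.0025,.024))
for z in(.206,.21):
  for dz in (.0025,.004): print("disc",z,disc(s,(.501,-.412),z,dz))
h=cv2.cvtColor(s["pixels"],cv2.COLOR_RGB2HSV)
# outline by image: white/light disc pixels
Q=cloud(s);m=(np.hypot(Q[...,0]-.501,Q[...,1]+.412)<.04)&(Q[...,2]>.19)
v,u=np.nonzero(m);r0,r1,c0,c1=v.min(),v.max(),u.min(),u.max();print(r0,r1,c0,c1)
z=((Q[...,2]-.19)*8000).clip(0,255).astype(np.uint8)
cv2.imwrite("pics/p2.png",np.hstack([cv2.resize(i,(400,400),interpolation=cv2.INTER_NEAREST) for i in(s["pixels"][r0-5:r0+55,c0-5:c0+55,::-1],cv2.cvtColor(z[r0-5:r0+55,c0-5:c0+55],8))]))
E
```

```text
t: 14.0
tool_pos: [0.5091, -0.3951, 0.1923]
tool_rot: [-2.047, -1.177, -1.175]
force: [0.2, -0.7, -3.2]
finger_gap: 0.0598
grasp_force: 65.3
turn [ 0.01  0.04 -0.04] shift now [-0.11  0.06  0.06] shift after turn [-0.11  0.06  0.06]
held pt [ 0.4991 -0.4123  0.2039] F [ 0.16 -0.66 -3.2 ] gap 0.0598 q [ 0.93  0.93  0.07  1.38 -0.94  1.54  0.86] t 14.0
carrier (array([ 0.501 , -0.4141,  0.0211]), 'med err', np.float64(0.0017), 'slope', array([-1.797,  1.099,  0.104]), np.uint64(324))
disc 0.206 (array([ 0.4732, -0.3866,  0.0019]), 'med err', np.float64(0.0002), 'slope', array([ 0.118, -0.366,  0.208]), np.uint64(11))
disc 0.206 (array([ 0.4794, -0.3897,  0.0073]), 'med err', np.float64(0.0009), 'slope', array([-0.434,  0.659,  0.226]), np.uint64(92))
disc 0.21 (array([ 0.5027, -0.4117,  0.0275]), 'med err', np.float64(0.0028), 'slope', array([-1.576,  1.16 ,  0.207]), np.uint64(736))
disc 0.21 (array([ 0.5016, -0.4111,  0.0307]), 'med err', np.float64(0.0007), 'slope', array([-1.454,  1.086,  0.209]), np.uint64(1046))
190 234 381 429
```

View pics/p2.png

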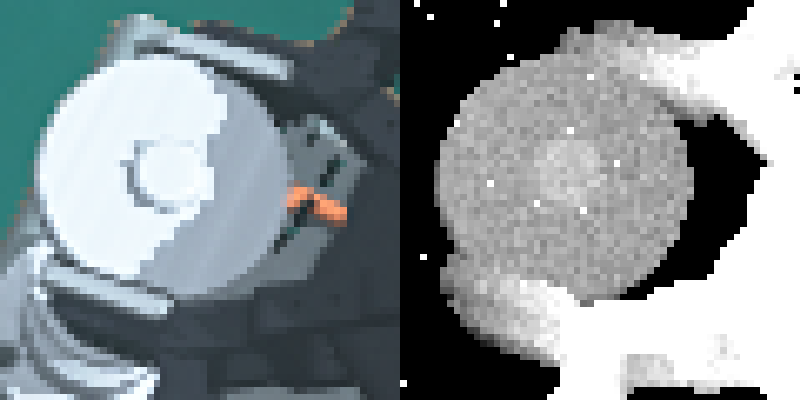

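```bash
cat > top.py <<'E'
# median-based slope+centre of the disc face in top view; args snapshot x y z
import sys
from h import *
def topfit(s,x,y,z,r=.029,inner=.011):
    Q=cloud(s);d=np.hypot(Q[...,0]-x,Q[...,1]-y);k=(d<r)&(d>inner)&(abs(Q[...,2]-z)<.006);q=Q[k]
    for _ in range(4):
        A=np.c_[q[:,0]-x,q[:,1]-y,np.ones(len(q))];c=np.linalg.lstsq(A,q[:,2],rcond=None)[0];e=q[:,2]-A@c;q=q[abs(e)<2.5*e.std()]
    return c.round(4),len(q)
def outline(s,x,y,z,r):
    """circle through strong image edges near the expected rim, cast on plane z (half height not needed: top edge)"""
    from scipy.optimize import least_squares
    g=cv2.cvtColor(s["pixels"],cv2.COLOR_RGB2GRAY);e=cv2.Canny(cv2.GaussianBlur(g,(3,3),0),30,90)
    v,u=np.nonzero(e);p=np.array([ray(s,a,b,z)[:2] for a,b in zip(u,v)])
    k=abs(np.hypot(p[:,0]-x,p[:,1]-y)-r)<.006;p=p[k]
    f1=least_squares(lambda c:np.hypot(*(p-c).T)-r,[x,y],loss="cauchy",f_scale=.0006);return f1.x.round(4),(abs(f1.fun)<.001).sum(),len(p)
if __name__=="__main__":
    n,x,y,z=sys.argv[1],*map(float,sys.argv[2:5]);r=float(sys.argv[5]) if len(sys.argv)>5 else .031
    s=load(n);c,N=topfit(s,x,y,z,r-.002);print(n,"slope,z",c,N,"centre",outline(s,x,y,c[2],r))
E
python3 top.py topp2 .5016 -.4111 .21; python3 top.py top0 .503 -.412 .105 .024;python3 top.py scene0 .4995 -.4135 .105 .024; python3 -c "
from h import *
print(ray(load('topp2'),400.4,210.75,.21))"
```

```text
topp2 slope,z [0.0083 0.0168 0.2108] 771 centre (array([ 0.5033, -0.4095]), np.int64(95), 221)
top0 slope,z [-0.0022 -0.0111  0.1056] 324 centre (array([ 0.5038, -0.4117]), np.int64(55), 136)
scene0 slope,z [0.004  0.0067 0.1053] 298 centre (array([ 0.5003, -0.4125]), np.int64(66), 106)
[ 0.50389801 -0.40996445  0.21      ]
```

```bash
python3 -m inch '-.41 .01 .23 0 -.2 0 -1;-.41 .01 .23 0 0 0 -1;-.41 .01 .23 0 0 0 -1;-.41 .01 .23 0 0 0 -1;-.41 0 .23 0 0 0 -1;-.41 0 .23 0 0 0 -1;0 0 0 0 0 0 -1;0 0 0 0 0 0 -1'
python3 go.py .5005 -.4133 .119 60 31 -1 20
python3 - <<'E'
from top import *;from rig import arm
s=arm.snapshot("top");np.savez("topp3",**s);s=arm.snapshot("scene");np.savez("scenep3",**s)
E
python3 top.py topp3 .5036 -.4117 .125;python3 top.py scenep3 .5003 -.4125 .125
```

```text
t: 14.85
tool_pos: [0.5087, -0.3978, 0.1076]
tool_rot: [-2.061, -1.185, -1.159]
force: [0.7, 0.6, -2.3]
finger_gap: 0.0594
grasp_force: 65.3
turn [ 0.01  0.04 -0.04] shift now [ 0.03  0.02 -0.03] shift after turn [ 0.03  0.02 -0.03]
held pt [ 0.5001 -0.4127  0.118 ] F [ 0.73  0.61 -2.27] gap 0.0594 q [ 0.93  1.04  0.06  1.38 -0.94  1.46  0.94] t 14.85
topp3 slope,z [-0.0068  0.0017  0.1266] 657 centre (array([ 0.5031, -0.4116]), np.int64(77), 181)
scenep3 slope,z [-0.015  -0.0099  0.1271] 245 centre (array([ 0.4995, -0.4125]), np.int64(45), 104)
```

```bash
python3 -m inch '-.06 .01 .04 0 0 0 -1;-.06 .01 .04 0 0 0 -1;-.06 0 .04 0 0 0 -1;-.06 0 .03 0 0 0 -1;-.04 0 .02 0 0 0 -1;-.03 0 .02 0 0 0 -1;0 0 0 0 0 0 -1;0 0 0 0 0 0 -1'
python3 - <<'E'
from top import *;from rig import arm
s=arm.snapshot("top");np.savez("topp4",**s)
E
python3 top.py topp4 .5038 -.4118 .116
```

```text
t: 15.75
tool_pos: [0.5093, -0.398, 0.0971]
tool_rot: [-2.061, -1.185, -1.159]
force: [-0.4, 1.8, 0.7]
finger_gap: 0.06
grasp_force: 65.4
topp4 slope,z [-0.0077  0.0044  0.116 ] 654 centre (array([ 0.5035, -0.4118]), np.int64(72), 175)
```

```bash
python3 -m inch '0 0 0 0 0 0 .6;0 0 0 0 0 0 .7;0 0 0 0 0 0 .8;0 0 0 0 0 0 1;0 0 0 0 0 0 1;0 0 0 0 0 0 1;0 0 0 0 0 0 1;0 0 0 0 0 0 1'
python3 - <<'E'
from top import *;from rig import arm
s=arm.snapshot("top");np.savez("topp5",**s)
s=arm.snapshot("scene");np.savez("scenep5",**s)
E
python3 top.py topp5 .5038 -.4118 .116; python3 top.py scenep5 .5 -.4125 .116
```

```text
t: 16.6
tool_pos: [0.5092, -0.3981, 0.0969]
tool_rot: [-2.061, -1.185, -1.159]
force: [-0.9, 0.8, -0.4]
finger_gap: 0.0848
grasp_force: 0.0
topp5 slope,z [ 0.0002 -0.0031  0.1161] 656 centre (array([ 0.5037, -0.412 ]), np.int64(97), 181)
scenep5 slope,z [-0.0032 -0.0023  0.116 ] 267 centre (array([ 0.4992, -0.4126]), np.int64(38), 86)
```

```bash
python3 -m inch '0 0 -1 0 0 0 1;0 0 -1 0 0 0 1;1 -.2 0 0 0 0 1;1 -.3 0 0 0 0 1;.85 -.7 .25 0 0 0 1;.85 -.7 .25 0 0 0 1;.85 -.7 .25 0 0 0 1;.8 -.7 .25 0 0 0 1'
python3 log.py;python3 go.py .434 -.2095 .12 -99.4 65 1 22
```

```text
t: 17.5
tool_pos: [0.4524, -0.2976, 0.2508]
tool_rot: [-2.061, -1.186, -1.16]
force: [-0.0, -0.9, -0.5]
finger_gap: 0.0852
grasp_force: 0.0
turn [  1.3  -16.56  -4.34] shift now [-3.29 -1.89  4.27] shift after turn [ 4.38 -1.09  3.5 ]
held pt [ 0.443  -0.3139  0.2622] F [-0.01 -0.94 -0.46] gap 0.0852 q [ 0.91  0.69  0.07  1.71 -0.93  1.46  0.92] t 17.5
```

```bash
python3 -m inch '0 0 0 .08 -1 -.26 1;0 0 0 .08 -1 -.26 1;0 0 0 .08 -1 -.26 1;0 0 0 .08 -1 -.26 1;0 0 0 .08 -1 -.26 1;0 0 0 .08 -1 -.26 1;0 0 0 .08 -1 -.26 1;0 0 0 .08 -1 -.26 1' >/dev/null
python3 -m inch '0 0 0 .08 -1 -.26 1;0 0 0 .08 -1 -.26 1;0 0 0 .08 -1 -.26 1;0 0 0 .08 -1 -.26 1;0 0 0 .08 -1 -.26 1;0 0 0 .08 -1 -.26 1;0 0 0 .08 -1 -.26 1;0 0 0 .08 -1 -.26 1'
python3 log.py;python3 go.py .434 -.2095 .12 -99.4 65 1 22
```

```text
t: 19.1
tool_pos: [0.4531, -0.2987, 0.2505]
tool_rot: [2.19, 1.833, -0.426]
force: [-0.3, -0.9, -0.8]
finger_gap: 0.0852
grasp_force: 0.0
turn [ 0.02 -0.54 -0.15] shift now [ 4.22 -1.18  3.68] shift after turn [ 4.4  -1.11  3.48]
held pt [ 0.4544 -0.2904  0.2708] F [-0.32 -0.89 -0.75] gap 0.0852 q [-0.11  0.37  0.46  1.94  0.31  0.84 -0.07] t 19.1
```

```bash
python3 -m inch '.9 -.2 .6 0 -.54 -.15 1;.9 -.23 .7 0 0 0 1;.9 -.23 .7 0 0 0 1;.9 -.23 .7 0 0 0 1;.8 -.22 .75 0 0 0 1;0 0 0 0 0 0 1;0 0 0 0 0 0 1;0 0 0 0 0 0 1'
python3 log.py;python3 go.py .434 -.2095 .045 -99.4 65 1 22
python3 - <<'E'
from h import *;from rig import arm
# disc tops in top view now vs at start
for n in ("new","old"):
    s=arm.snapshot("scene") if n=="new" else load("scene0")
    Q=cloud(s);k=(Q[...,2]>.05)&(Q[...,2]<.08)&(Q[...,0]>.40)&(Q[...,0]<.475)&(Q[...,1]>-.223)&(Q[...,1]<-.165)
    p=Q[k];print(n,len(p),p.mean(0).round(4),np.percentile(p@[.163,.987,0],[2,50,98]).round(4),np.percentile(p[:,0],[2,98]).round(4))
E
```

```text
t: 19.9
tool_pos: [0.4337, -0.2176, 0.1027]
tool_rot: [2.154, 1.823, -0.472]
force: [0.3, -0.4, 0.7]
finger_gap: 0.0857
grasp_force: 0.0
turn [ 0.02 -0.03 -0.03] shift now [ 1.05 -0.04  2.36] shift after turn [ 1.06 -0.04  2.36]
held pt [ 0.4352 -0.2085  0.1226] F [ 0.3  -0.39  0.7 ] gap 0.0857 q [-0.3   0.59  0.46  2.16  0.39  0.5  -0.41] t 19.9
new 681 [ 0.4305 -0.2006  0.065 ] [-0.1436 -0.1333 -0.1055] [0.4079 0.4598]
old 631 [ 0.4289 -0.1992  0.0658] [-0.1438 -0.1312 -0.106 ] [0.4063 0.458 ]
```

Rack discs are unchanged; descend and grip the middle one.

```bash
python3 -m inch '.18 -.01 .4 0 0 0 1;.18 -.01 .4 0 0 0 1;.18 -.01 .4 0 0 0 1;.18 -.01 .4 0 0 0 1;.17 0 .4 0 0 0 1;.16 0 .36 0 0 0 1;0 0 0 0 0 0 .45;0 0 0 0 0 0 .2'
python3 -m inch '0 0 0 0 0 0 -1;0 0 0 0 0 0 -1;0 0 0 0 0 0 -1;0 0 0 0 0 0 -1;0 0 0 0 0 0 -1;0 0 0 0 0 0 -1;-.14 0 -.3 0 0 0 -1;-.14 0 -.3 0 0 0 -1'
python3 -m inch '-.28 0 -.6 0 0 0 -1;-.28 0 -.6 0 0 0 -1;-.28 0 -.6 0 0 0 -1;-.28 0 -.6 0 0 0 -1;-.28 0 -.6 0 0 0 -1;-.28 0 -.6 0 0 0 -1;0 0 0 0 0 0 -1;0 0 0 0 0 0 -1'
python3 log.py;python3 go.py .45 -.3 .25 80.6 89 -1 22
python3 - <<'E'
from held import *
F=[]
o=arm.get_obs();G=R.from_rotvec(o["tool_rot"])
for i in range(6): s=arm.snapshot("scene");F.append(arm.get_obs()["force"][2])
n,c,r,N=face(s,o["tool_pos"]-G.apply([0,0,.022]),G,-1,.006)
print(np.mean(F),"axis",n.round(3),"in tool",G.inv().apply(n).round(3),"centre in tool",(G.inv().apply(c-o["tool_pos"])*1000).round(1),N)
E
```

```text
t: 20.75
tool_pos: [0.4326, -0.218, 0.0245]
tool_rot: [2.153, 1.824, -0.472]
force: [-1.4, 4.7, 13.7]
finger_gap: 0.0599
grasp_force: 61.7
t: 21.55
tool_pos: [0.4314, -0.2179, 0.0448]
tool_rot: [2.154, 1.825, -0.474]
force: [-0.4, -0.8, -2.4]
finger_gap: 0.0596
grasp_force: 64.7
t: 22.35
tool_pos: [0.4315, -0.2181, 0.1634]
tool_rot: [2.154, 1.825, -0.472]
force: [0.3, 1.1, -1.6]
finger_gap: 0.06
grasp_force: 65.0
turn [ 0.01  5.16 -0.01] shift now [-3.25  1.06 -0.87] shift after turn [-2.54  1.06 -2.2 ]
held pt [ 0.433  -0.209   0.1833] F [ 0.32  1.09 -1.62] gap 0.06 q [-0.31  0.46  0.47  2.13  0.39  0.65 -0.36] t 22.35
-2.250813306354908 axis [0.177 0.984 0.033] in tool [ 0.894  0.013 -0.449] centre in tool [ -3.    0.2 -27.7] 237
```

```bash
python3 -m inch '-.38 .13 -.15 0 .65 0 -1;-.38 .13 -.17 0 .65 0 -1;-.36 .13 -.19 0 .65 0 -1;-.36 .13 -.21 0 .65 0 -1;-.35 .13 -.22 0 .65 0 -1;-.34 .13 -.24 0 .65 0 -1;-.33 .13 -.25 0 .65 0 -1;-.32 .13 -.26 0 .65 0 -1'
python3 -m inch '-.2 0 0 0 0 1 -1;-.2 0 0 0 0 1 -1;-.2 0 0 0 0 1 -1;-.2 0 0 0 0 1 -1;-.2 0 0 0 1 .1 -1;-.2 0 0 0 1 0 -1;-.2 0 0 0 1 0 -1;-.2 0 0 0 1 0 -1'
python3 log.py; python3 go.py .5002 -.413 .2 60 31 -1 20
```

```text
t: 23.45
tool_pos: [0.4506, -0.2935, 0.2323]
tool_rot: [-2.385, -2.022, -0.027]
force: [0.4, 0.4, -2.2]
finger_gap: 0.0596
grasp_force: 65.1
t: 24.25
tool_pos: [0.4318, -0.3368, 0.2279]
tool_rot: [-2.523, -1.456, -0.469]
force: [-0.9, 0.2, -2.6]
finger_gap: 0.0601
grasp_force: 65.1
turn [-0.07  7.54 -0.04] shift now [-0.92  3.25  0.99] shift after turn [-1.35  3.24  0.24]
held pt [ 0.4283 -0.3431  0.2466] F [-0.9   0.23 -2.63] gap 0.0601 q [ 0.63  0.48  0.18  1.76 -0.5   1.08  0.56] t 24.25
```

```bash
python3 -m inch '-.15 .41 .08 0 .95 0 -1;-.15 .41 .08 0 .95 0 -1;-.15 .41 .08 0 .95 0 -1;-.15 .41 .05 0 .95 0 -1;-.15 .41 .05 0 .95 0 -1;-.15 .4 .05 0 .95 0 -1;-.15 .4 .05 0 .95 0 -1;-.15 .4 .05 -.05 .9 0 -1'
python3 -m inch '0 0 0 0 0 0 -1;0 0 0 0 0 0 -1;0 0 0 0 0 0 -1;0 0 0 0 0 0 -1;0 0 0 0 0 0 -1;0 0 0 0 0 0 -1;0 0 0 0 0 0 -1;0 0 0 0 0 0 -1' >/dev/null
python3 log.py; python3 go.py .5002 -.413 .2 60 31 -1 20
python3 - <<'E'
from top import *;from rig import arm
s=arm.snapshot("top");np.savez("topb1",**s)
cv2.imwrite("pics/b1.png",cv2.resize(s["pixels"][180:240,370:430,::-1],(480,480),interpolation=cv2.INTER_CUBIC))
E
python3 top.py topb1 .5035 -.411 .206
```

```text
t: 25.05
tool_pos: [0.5064, -0.4026, 0.1929]
tool_rot: [-2.058, -1.179, -1.16]
force: [0.7, 0.1, -1.7]
finger_gap: 0.0596
grasp_force: 65.1
turn [-0.01  0.03 -0.06] shift now [-0.05  0.    0.2 ] shift after turn [-0.05  0.    0.2 ]
held pt [ 0.498  -0.4167  0.2045] F [-0.09 -0.   -1.85] gap 0.0596 q [ 0.98  0.92 -0.01  1.36 -0.87  1.51  0.81] t 25.85
topb1 slope,z [0.0058 0.0142 0.2093] 518 centre (array([ 0.5018, -0.4147]), np.int64(48), 222)
```

View pics/b1.png

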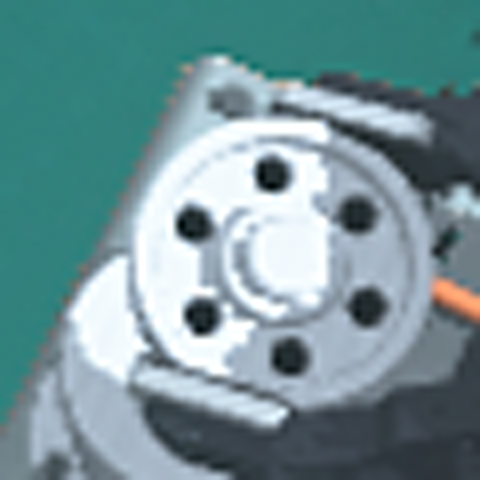

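```bash
python3 -m inch '.67 -.83 .19 0 0 0 -1;.67 -.83 .19 0 0 0 -1;.67 -.83 .19 0 0 0 -1;.67 -.83 .19 0 0 0 -1;0 0 0 .08 -1 -.26 -1;0 0 0 .08 -1 -.26 -1;0 0 0 .08 -1 -.26 -1;0 0 0 .08 -1 -.26 -1' 
python3 -m inch '0 0 0 .08 -1 -.26 -1;0 0 0 .08 -1 -.26 -1;0 0 0 .08 -1 -.26 -1;0 0 0 .08 -1 -.26 -1;0 0 0 .08 -1 -.26 -1;0 0 0 .08 -1 -.26 -1;0 0 0 .08 -1 -.26 -1;0 0 0 .08 -1 -.26 -1'
cat > to.py <<'E'
# to.py: exact pose target: pos(3) rotvec(3)
import sys
from ik import *
from rig import arm
o=arm.get_obs();a=np.array(list(map(float,sys.argv[1:])));T=R.from_rotvec(a[3:6]);G=R.from_rotvec(o["tool_rot"]);dw=a[:3]-o["tool_pos"]
print("turn",((G.inv()*T).as_rotvec()/np.radians(5)).round(2),"shift now",(G.inv().apply(dw)/.03).round(2),"after",(T.inv().apply(dw)/.03).round(2),"q",o["joints"].round(2))
E
python3 to.py .4326 -.218 .0945 2.153 1.824 -.472
```

```text
t: 26.7
tool_pos: [0.4513, -0.2995, 0.2519]
tool_rot: [-2.272, -1.459, -0.831]
force: [-0.1, 0.7, -1.9]
finger_gap: 0.0596
grasp_force: 65.4
t: 27.5
tool_pos: [0.4515, -0.2992, 0.252]
tool_rot: [2.441, 1.878, 0.003]
force: [-0.2, 0.0, -1.7]
finger_gap: 0.0593
grasp_force: 65.3
turn [ 0.29 -4.52 -1.18] shift now [ 2.64 -1.56  5.09] after [ 4.53 -1.08  3.69] q [ 0.3   0.34  0.21  1.85 -0.06  0.9   0.27]
```

```bash
python3 -m inch '0 0 0 .06 -.9 -.24 -1;0 0 0 .06 -.9 -.24 -1;0 0 0 .06 -.9 -.24 -1;0 0 0 .06 -.9 -.24 -1;0 0 0 .05 -.92 -.22 -1;.9 -.27 .4 0 0 0 -1;.9 -.27 .5 0 0 0 -1;.9 -.27 .7 0 0 0 -1' 
python3 -m inch '.9 -.27 1 0 0 0 -1;.9 0 1 0 0 0 -1;0 0 0 0 0 0 -1;0 0 0 0 0 0 -1;0 0 0 0 0 0 -1;0 0 0 0 0 0 -1;0 0 0 0 0 0 -1;0 0 0 0 0 0 -1'
python3 to.py .4326 -.218 .0245 2.153 1.824 -.472
```

```text
t: 28.3
tool_pos: [0.4365, -0.2411, 0.1738]
tool_rot: [2.156, 1.825, -0.467]
force: [0.9, 0.7, -2.3]
finger_gap: 0.0602
grasp_force: 65.3
t: 29.1
tool_pos: [0.4327, -0.2175, 0.0977]
tool_rot: [2.156, 1.825, -0.468]
force: [-0.5, 0.1, -2.2]
finger_gap: 0.0595
grasp_force: 65.7
turn [ 0.   -0.04 -0.01] shift now [ 1.   -0.01  2.23] after [ 1.01 -0.    2.22] q [-0.21  0.58  0.34  2.16  0.51  0.52 -0.54]
```

```bash
python3 -m inch '.18 0 .4 0 -.04 0 -1;.18 0 .4 0 0 0 -1;.18 0 .4 0 0 0 -1;.18 0 .4 0 0 0 -1;.12 0 .27 0 0 0 -1;.09 0 .2 0 0 0 -1;.05 0 .11 0 0 0 -1;0 0 0 0 0 0 -1' 
python3 to.py .4326 -.218 .0245 2.153 1.824 -.472
```

```text
t: 29.9
tool_pos: [0.4326, -0.2179, 0.0253]
tool_rot: [2.153, 1.824, -0.472]
force: [0.2, 3.1, -0.5]
finger_gap: 0.0596
grasp_force: 66.2
turn [-0.01 -0.    0.  ] shift now [ 0.01 -0.    0.03] after [ 0.01 -0.    0.03] q [-0.23  0.75  0.38  2.17  0.55  0.35 -0.63]
```

```bash
python3 -m inch '0 0 0 0 0 0 1;0 0 0 0 0 0 1;0 0 0 0 0 0 1;0 0 0 0 0 0 1;.26 0 -.12 0 0 0 1;.26 0 -.12 0 0 0 1;.26 0 -.12 0 0 0 1;0 0 0 0 0 0 1' 
python3 to.py .4366 -.1925 .0245 2.153 1.824 -.472
python3 - <<'E'
from h import *;from rig import arm
s=arm.snapshot("scene");cv2.imwrite("pics/rk.png",cv2.resize(s["pixels"][210:300,240:340,::-1],(600,540),interpolation=cv2.INTER_CUBIC))
E
```

```text
t: 30.7
tool_pos: [0.4372, -0.191, 0.0252]
tool_rot: [2.152, 1.826, -0.472]
force: [-0.4, 0.4, 0.3]
finger_gap: 0.0853
grasp_force: 0.0
turn [ 0.   -0.01  0.02] shift now [-0.04 -0.01  0.04] after [-0.04 -0.01  0.04] q [-0.28  0.75  0.36  2.17  0.52  0.37 -0.66]
```

View pics/rk.png

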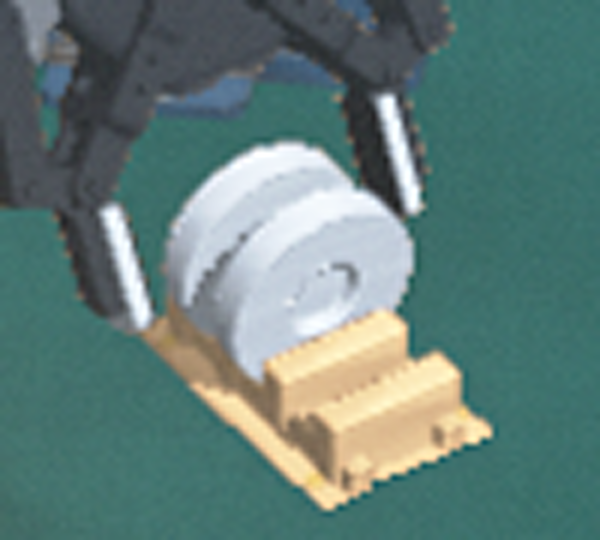

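The light disc is back in the middle slot, and the fingers straddle the front disc (left pad around (125,260), right pad around (400,150)). Grip and lift it.

```bash
python3 -m inch '0 0 0 0 0 0 .45;0 0 0 0 0 0 .2;0 0 0 0 0 0 -1;0 0 0 0 0 0 -1;0 0 0 0 0 0 -1;0 0 0 0 0 0 -1;0 0 0 0 0 0 -1;-.14 0 -.3 0 0 0 -1'
python3 -m inch '-.28 0 -.6 0 0 0 -1;-.28 0 -.6 0 0 0 -1;-.28 0 -.6 0 0 0 -1;-.28 0 -.6 0 0 0 -1;-.28 0 -.6 0 0 0 -1;-.28 0 -.6 0 0 0 -1;-.28 0 -.6 0 0 0 -1;0 0 0 0 0 0 -1'
python3 log.py;python3 go.py .45 -.3 .255 80.6 89 -1 22
```

```text
t: 31.55
tool_pos: [0.4362, -0.1928, 0.0349]
tool_rot: [2.154, 1.824, -0.474]
force: [0.6, 0.7, -2.7]
finger_gap: 0.0598
grasp_force: 64.9
t: 32.35
tool_pos: [0.4367, -0.1935, 0.1764]
tool_rot: [2.155, 1.821, -0.469]
force: [0.0, 0.1, -3.4]
finger_gap: 0.0593
grasp_force: 65.4
turn [ 0.04  5.16 -0.04] shift now [-3.89  1.03 -0.28] shift after turn [-3.38  1.02 -1.95]
held pt [ 0.4381 -0.1844  0.1964] F [ 0.01  0.05 -3.36] gap 0.0593 q [-0.25  0.41  0.32  2.11  0.46  0.74 -0.48] t 32.35
```

```bash
python3 -m inch '-.48 .13 -.05 0 .65 0 -1;-.48 .13 -.08 0 .65 0 -1;-.47 .13 -.11 0 .65 0 -1;-.46 .13 -.13 0 .65 0 -1;-.46 .13 -.16 0 .65 0 -1;-.45 .13 -.18 0 .65 0 -1;-.44 .13 -.21 0 .65 0 -1;-.43 .13 -.23 0 .65 0 -1'
python3 -m inch '-.2 0 0 0 0 1 -1;-.2 0 0 0 0 1 -1;-.2 0 0 0 0 1 -1;-.2 0 0 0 0 1 -1;-.2 0 0 0 1 .1 -1;-.2 0 0 0 1 0 -1;-.2 0 0 0 1 0 -1;-.2 0 0 0 1 0 -1'
python3 log.py; python3 go.py .5002 -.413 .2 60 31 -1 20
```

```text
t: 33.15
tool_pos: [0.4499, -0.2973, 0.2336]
tool_rot: [-2.387, -2.021, -0.028]
force: [-0.4, 0.1, -2.5]
finger_gap: 0.0595
grasp_force: 65.3
t: 33.95
tool_pos: [0.4312, -0.3403, 0.2293]
tool_rot: [-2.524, -1.455, -0.47]
force: [-0.6, 0.0, -3.5]
finger_gap: 0.0598
grasp_force: 65.3
turn [-0.06  7.54 -0.05] shift now [-0.82  3.21  1.07] shift after turn [-1.33  3.2   0.36]
held pt [ 0.4277 -0.3467  0.248 ] F [-0.61  0.01 -3.5 ] gap 0.0598 q [ 0.7   0.48  0.1   1.75 -0.46  1.07  0.52] t 33.95
```

```bash
python3 -m inch '-.15 .4 .1 0 .95 0 -1;-.15 .4 .1 0 .95 0 -1;-.15 .4 .1 0 .95 0 -1;-.15 .4 .1 0 .95 0 -1;-.15 .4 .1 0 .95 0 -1;-.15 .4 .1 0 .95 0 -1;-.15 .4 .1 0 .95 0 -1;-.15 .4 .1 -.05 .9 0 -1'
python3 -m inch '-.4 0 .24 0 0 0 -1;-.4 0 .24 0 0 0 -1;-.4 0 .24 0 0 0 -1;-.35 0 .2 0 0 0 -1;0 0 0 0 0 0 -1;0 0 0 0 0 0 -1;0 0 0 0 0 0 -1;0 0 0 0 0 0 -1'
python3 log.py; python3 go.py .5002 -.413 .145 60 31 -1 20
python3 - <<'E'
from top import *;from rig import arm
s=arm.snapshot("top");np.savez("topc1",**s)
s=arm.snapshot("scene");np.savez("scenec1",**s)
E
python3 top.py topc1 .5035 -.411 .151;python3 top.py scenec1 .5 -.4125 .151
```

```text
t: 34.75
tool_pos: [0.5075, -0.4002, 0.1874]
tool_rot: [-2.059, -1.178, -1.161]
force: [1.0, -0.4, -2.6]
finger_gap: 0.0596
grasp_force: 65.4
t: 35.55
tool_pos: [0.5078, -0.4, 0.1357]
tool_rot: [-2.061, -1.184, -1.16]
force: [0.4, 0.0, -2.7]
finger_gap: 0.0597
grasp_force: 65.5
turn [ 0.01  0.03 -0.04] shift now [ 0.01 -0.    0.08] shift after turn [ 0.01 -0.    0.08]
held pt [ 0.4992 -0.4148  0.146 ] F [ 0.35  0.04 -2.68] gap 0.0597 q [ 1.02  1.   -0.09  1.37 -0.83  1.42  0.84] t 35.55
topc1 slope,z [0.0053 0.0006 0.1546] 637 centre (array([ 0.5027, -0.4133]), np.int64(83), 194)
scenec1 slope,z [0.0099 0.0004 0.1545] 236 centre (array([ 0.4993, -0.4136]), np.int64(43), 92)
```

```bash
python3 -m inch '-.15 0 .1 0 0 0 -1;-.15 0 .1 0 0 0 -1;-.15 0 .11 0 0 0 -1;-.15 0 .11 0 0 0 -1;0 0 0 0 0 0 -1;0 0 0 0 0 0 -1;0 0 0 0 0 0 -1;0 0 0 0 0 0 -1'
python3 - <<'E'
from top import *;from rig import arm
s=arm.snapshot("top");np.savez("topc2",**s)
s=arm.snapshot("scene");np.savez("scenec2",**s)
E
python3 top.py topc2 .5035 -.412 .132;python3 top.py scenec2 .5 -.4125 .132
```

```text
t: 36.45
tool_pos: [0.5084, -0.3986, 0.1134]
tool_rot: [-2.061, -1.183, -1.16]
force: [0.9, -2.1, 2.8]
finger_gap: 0.0598
grasp_force: 68.7
topc2 slope,z [-0.0016  0.0052  0.1326] 678 centre (array([ 0.5032, -0.4118]), np.int64(81), 178)
scenec2 slope,z [-0.0034  0.0189  0.132 ] 199 centre (array([ 0.4997, -0.4117]), np.int64(39), 91)
```

```bash
python3 -m inch '.03 0 -.02 0 0 0 -1;0 0 0 0 0 0 .42;0 0 0 0 0 0 .43;0 0 0 0 0 0 .44;0 0 0 0 0 0 .45;0 0 0 0 0 0 .46;0 0 0 0 0 0 .47;0 0 0 0 0 0 .48'
python3 - <<'E'
from top import *;from rig import arm
s=arm.snapshot("top");np.savez("topc3",**s)
s=arm.snapshot("scene");np.savez("scenec3",**s)
E
python3 top.py topc3 .5035 -.412 .130;python3 top.py scenec3 .5 -.4125 .130
```

```text
t: 37.35
tool_pos: [0.5082, -0.3986, 0.1139]
tool_rot: [-2.061, -1.182, -1.159]
force: [1.1, -0.7, 0.8]
finger_gap: 0.0629
grasp_force: 0.7
topc3 slope,z [ 0.0003 -0.0021  0.1256] 415 centre (array([ 0.5025, -0.4124]), np.int64(85), 187)
scenec3 slope,z [-0.0071 -0.0107  0.1251] 112 centre (array([ 0.4976, -0.4131]), np.int64(30), 77)
```

```bash
python3 -m inch '0 0 0 0 0 0 .6;0 0 0 0 0 0 .8;0 0 0 0 0 0 1;0 0 0 0 0 0 1;0 0 0 0 0 0 1;0 0 -1 0 0 0 1;0 0 -1 0 0 0 1;1 -.2 0 0 0 0 1'
python3 - <<'E'
from top import *;from rig import arm
s=arm.snapshot("top");np.savez("topc4",**s)
E
python3 top.py topc4 .503 -.412 .1255
python3 -m inch '1 -.3 0 0 0 0 1;.85 -.7 .25 0 0 0 1;.85 -.7 .25 0 0 0 1;.85 -.7 .25 0 0 0 1;0 -.1 0 .08 -1 -.26 1;0 0 0 .08 -1 -.26 1;0 0 0 .08 -1 -.26 1;0 0 0 .08 -1 -.26 1' >/dev/null
python3 -m inch '0 0 0 .08 -1 -.26 1;0 0 0 .08 -1 -.26 1;0 0 0 .08 -1 -.26 1;0 0 0 .08 -1 -.26 1;0 0 0 .08 -1 -.26 1;0 0 0 .08 -1 -.26 1;0 0 0 .08 -1 -.26 1;0 0 0 .08 -1 -.26 1'
python3 to.py .4326 -.218 .0945 2.153 1.824 -.472
python3 - <<'E'
from rig import arm;import numpy as np
for n in("top","scene"): np.savez(n+"c5",**arm.snapshot(n))
E
python3 top.py topc5 .503 -.412 .1255; python3 top.py scenec5 .499 -.4125 .1255
```

```text
t: 38.25
tool_pos: [0.4823, -0.4307, 0.1692]
tool_rot: [-2.067, -1.177, -1.158]
force: [0.1, -0.4, -0.5]
finger_gap: 0.0857
grasp_force: 0.0
topc4 slope,z [0.0019 0.0005 0.1253] 674 centre (array([ 0.5028, -0.4124]), np.int64(83), 184)
t: 39.9
tool_pos: [0.4583, -0.3246, 0.2512]
tool_rot: [2.44, 1.877, 0.004]
force: [-0.1, -0.1, -0.1]
finger_gap: 0.0851
grasp_force: 0.0
turn [ 0.3  -4.52 -1.19] shift now [ 3.4  -2.    5.01] after [ 5.25 -1.44  3.32] q [ 0.39  0.37  0.15  1.81 -0.04  0.91  0.28]
topc5 slope,z [ 0.0039 -0.0016  0.1253] 372 centre (array([ 0.5027, -0.4127]), np.int64(57), 108)
scenec5 slope,z [-0.0019  0.002   0.1251] 590 centre (array([ 0.4991, -0.4129]), np.int64(92), 130)
```

```bash
python3 -m inch '0 0 0 .06 -.9 -.24 1;0 0 0 .06 -.9 -.24 1;0 0 0 .06 -.9 -.24 1;0 0 0 .06 -.9 -.24 1;0 0 0 .05 -.92 -.22 1;.9 -.27 .4 0 0 0 1;.9 -.27 .4 0 0 0 1;.9 -.27 .4 0 0 0 1' >/dev/null
python3 -m inch '.9 -.27 .5 0 0 0 1;.9 -.27 .7 0 0 0 1;.75 -.09 .9 0 0 0 1;0 0 0 0 0 0 1;0 0 0 0 0 0 1;0 0 0 0 0 0 1;0 0 0 0 0 0 1;0 0 0 0 0 0 1'
python3 to.py .433 -.2153 .0235 2.153 1.824 -.472; python3 log.py
python3 - <<'E'
from h import *;from rig import arm
s=arm.snapshot("scene");Q=cloud(s)
k=(Q[...,2]>.04)&(Q[...,2]<.08)&(Q[...,0]>.40)&(Q[...,0]<.475)&(Q[...,1]>-.25)&(Q[...,1]<-.165)
p=Q[k];print(len(p),p.mean(0).round(4),np.percentile(p@[.163,.987,0],[2,25,50,98]).round(4),np.percentile(p[:,0],[2,98]).round(4),p[:,2].max())
E
```

```text
t: 41.6
tool_pos: [0.433, -0.2177, 0.0958]
tool_rot: [2.157, 1.822, -0.467]
force: [-0.2, 0.4, 0.2]
finger_gap: 0.0855
grasp_force: 0.0
turn [ 0.01 -0.04 -0.03] shift now [ 1.08 -0.03  2.16] after [ 1.09 -0.02  2.15] q [-0.18  0.57  0.3   2.16  0.55  0.53 -0.57]
502 [ 0.4304 -0.2127  0.0592] [-0.1449 -0.1425 -0.1407 -0.132 ] [0.4049 0.461 ] 0.07718794899108554
```

```bash
python3 -m inch '.19 0 .36 0 -.04 0 1;.18 0 .36 0 0 0 1;.18 0 .36 0 0 0 1;.18 0 .36 0 0 0 1;.18 0 .36 0 0 0 1;.17 0 .35 0 0 0 1;0 0 0 0 0 0 .45;0 0 0 0 0 0 .2'
python3 -m inch '0 0 0 0 0 0 -1;0 0 0 0 0 0 -1;0 0 0 0 0 0 -1;0 0 0 0 0 0 -1;0 0 0 0 0 0 -1;0 0 0 0 0 0 -1;-.14 0 -.3 0 0 0 -1;-.14 0 -.3 0 0 0 -1'
python3 -m inch '-.28 0 -.6 0 0 0 -1;-.28 0 -.6 0 0 0 -1;-.28 0 -.6 0 0 0 -1;-.28 0 -.6 0 0 0 -1;-.28 0 -.6 0 0 0 -1;-.28 0 -.6 0 0 0 -1;0 0 0 0 0 0 -1;0 0 0 0 0 0 -1'
python3 log.py;python3 go.py .45 -.3 .25 80.6 89 -1 22
```

```text
t: 42.45
tool_pos: [0.4341, -0.215, 0.0228]
tool_rot: [2.153, 1.823, -0.471]
force: [-6.3, 7.0, 13.9]
finger_gap: 0.06
grasp_force: 61.8
t: 43.25
tool_pos: [0.4323, -0.2152, 0.0432]
tool_rot: [2.155, 1.822, -0.474]
force: [0.1, -0.4, -2.5]
finger_gap: 0.06
grasp_force: 65.7
t: 44.05
tool_pos: [0.4325, -0.2154, 0.1621]
tool_rot: [2.155, 1.822, -0.471]
force: [-1.0, 0.0, -2.1]
finger_gap: 0.0596
grasp_force: 65.8
turn [ 0.03  5.16 -0.03] shift now [-3.35  1.05 -0.87] shift after turn [-2.64  1.04 -2.24]
held pt [ 0.4339 -0.2063  0.1821] F [-1.04  0.02 -2.11] gap 0.0596 q [-0.17  0.44  0.28  2.12  0.5   0.7  -0.49] t 44.05
```

```bash
python3 -m inch '-.39 .13 -.15 0 .65 0 -1;-.39 .13 -.17 0 .65 0 -1;-.37 .13 -.19 0 .65 0 -1;-.37 .13 -.21 0 .65 0 -1;-.36 .13 -.22 0 .65 0 -1;-.35 .13 -.24 0 .65 0 -1;-.34 .13 -.25 0 .65 0 -1;-.33 .13 -.26 0 .65 0 -1' >/dev/null
python3 -m inch '-.2 0 0 0 0 1 -1;-.2 0 0 0 0 1 -1;-.2 0 0 0 0 1 -1;-.2 0 0 0 0 1 -1;-.2 0 0 0 1 .1 -1;-.2 0 0 0 1 0 -1;-.2 0 0 0 1 0 -1;-.2 0 0 0 1 0 -1'
python3 log.py; python3 go.py .5005 -.412 .2 60 31 -1 20
```

```text
t: 45.65
tool_pos: [0.432, -0.3359, 0.2268]
tool_rot: [-2.524, -1.455, -0.471]
force: [0.4, -0.0, -2.8]
finger_gap: 0.0594
grasp_force: 65.8
turn [-0.05  7.53 -0.05] shift now [-0.89  3.25  0.96] shift after turn [-1.31  3.24  0.22]
held pt [ 0.4285 -0.3423  0.2454] F [ 0.37 -0.03 -2.79] gap 0.0594 q [ 0.74  0.48  0.04  1.76 -0.44  1.05  0.49] t 45.65
```

```bash
python3 -m inch '-.15 .41 .1 0 .95 0 -1;-.15 .41 .1 0 .95 0 -1;-.15 .41 .1 0 .95 0 -1;-.15 .41 .1 0 .95 0 -1;-.15 .41 .1 0 .95 0 -1;-.15 .41 .1 0 .95 0 -1;-.15 .4 .1 0 .95 0 -1;-.15 .4 .1 -.05 .9 0 -1' >/dev/null
python3 -m inch '-.25 0 .15 0 0 0 -1;-.25 0 .15 0 0 0 -1;-.25 0 .15 0 0 0 -1;-.25 0 .15 0 0 0 -1;0 0 0 0 0 0 -1;0 0 0 0 0 0 -1;0 0 0 0 0 0 -1;0 0 0 0 0 0 -1'
python3 log.py; python3 go.py .5005 -.412 .165 60 31 -1 20
python3 - <<'E'
from rig import arm;import numpy as np
for n in("top","scene"): np.savez(n+"d1",**arm.snapshot(n))
E
python3 - <<'E'
from top import *
# light: only the rim ring is flat; dish inside
for n,x,y in(("topd1",.5035,-.412),("scened1",.5,-.4125)):
    s=load(n);Q=cloud(s);d=np.hypot(Q[...,0]-x,Q[...,1]-y);z=Q[...,2];k=(d>.0255)&(d<.029)&(z>.14)&(z<.19);z0=np.median(z[k])
    c,N=topfit(s,x,y,z0,.0295,.0255);print(n,c,N,outline(s,x,y,c[2],.031))
E
```

```text
t: 47.25
tool_pos: [0.5103, -0.3965, 0.1524]
tool_rot: [-2.061, -1.184, -1.161]
force: [-0.5, 0.1, -1.7]
finger_gap: 0.0595
grasp_force: 65.9
turn [ 0.02  0.03 -0.04] shift now [ 0.05 -0.02 -0.07] shift after turn [ 0.05 -0.02 -0.07]
held pt [ 0.5017 -0.4113  0.1627] F [-0.49  0.06 -1.66] gap 0.0595 q [ 1.05  0.97 -0.15  1.37 -0.79  1.41  0.8 ] t 47.25
topd1 [-0.0011  0.0421  0.1677] 215 (array([ 0.5037, -0.4131]), np.int64(78), 196)
scened1 [-0.0141 -0.0102  0.1684] 58 (array([ 0.4998, -0.4129]), np.int64(36), 88)
```

```bash
python3 -m inch '-.14 -.01 .08 0 0 0 -1;-.14 -.01 .08 0 0 0 -1;-.14 -.01 .08 0 0 0 -1;-.14 0 .08 0 0 0 -1;-.13 0 .09 0 0 0 -1;0 0 0 0 0 0 -1;0 0 0 0 0 0 -1;0 0 0 0 0 0 -1'
python3 -m inch '-.03 0 .02 0 0 0 -1;0 0 0 0 0 0 -1;0 0 0 0 0 0 -1;-.03 0 .02 0 0 0 -1;0 0 0 0 0 0 -1;0 0 0 0 0 0 -1;0 0 0 0 0 0 -1;0 0 0 0 0 0 -1'
cat > lt.py <<'E'
import sys
from top import *;from rig import arm
z1=float(sys.argv[1])
for n,x,y in(("top",.503,-.4125),("scene",.4993,-.4129)):
    s=arm.snapshot(n);Q=cloud(s);d=np.hypot(Q[...,0]-x,Q[...,1]-y);z=Q[...,2];k=(d>.0255)&(d<.029)&(abs(z-z1)<.012);z0=np.median(z[k])
    c,N=topfit(s,x,y,z0,.0295,.0255);print(n,c,N,outline(s,x,y,c[2],.031),arm.get_obs()["force"].round(1))
E
python3 lt.py .141
```

```text
t: 48.15
tool_pos: [0.5094, -0.3961, 0.128]
tool_rot: [-2.061, -1.183, -1.161]
force: [1.0, -0.8, -1.5]
finger_gap: 0.0593
grasp_force: 66.3
t: 48.95
tool_pos: [0.5094, -0.396, 0.1257]
tool_rot: [-2.061, -1.183, -1.161]
force: [1.8, -1.1, -0.1]
finger_gap: 0.0597
grasp_force: 66.9
top [-0.0065  0.0135  0.1411] 202 (array([ 0.5028, -0.4125]), np.int64(85), 188) [ 1.6 -1.5  0.3]
scene [-0.029   0.0412  0.1398] 68 (array([ 0.5009, -0.4112]), np.int64(23), 83) [ 1.4 -0.8 -0.8]
```

```bash
python3 -m inch '0 0 0 0 0 0 .42;0 0 0 0 0 0 .43;0 0 0 0 0 0 .44;0 0 0 0 0 0 .45;0 0 0 0 0 0 .46;0 0 0 0 0 0 .47;0 0 0 0 0 0 .48;0 0 0 0 0 0 .5'
python3 lt.py .137
```

```text
t: 49.85
tool_pos: [0.5093, -0.396, 0.1257]
tool_rot: [-2.061, -1.183, -1.161]
force: [-0.3, -0.2, 0.1]
finger_gap: 0.064
grasp_force: 0.0
top [0.0186 0.0221 0.1346] 200 (array([ 0.5024, -0.4126]), np.int64(90), 186) [-0.9 -0.1  0.6]
scene [-0.0563 -0.0596  0.1362] 55 (array([ 0.4985, -0.414 ]), np.int64(33), 75) [-0.5  0.4  1. ]
```

Seated height (~0.1355 expected). Open fully, retreat, and check.

```bash
python3 -m inch '0 0 0 0 0 0 .6;0 0 0 0 0 0 .8;0 0 0 0 0 0 1;0 0 0 0 0 0 1;0 0 0 0 0 0 1;0 0 -1 0 0 0 1;0 0 -1 0 0 0 1;1 -.2 0 0 0 0 1'
python3 -m inch '1 -.3 0 0 0 0 1;.85 -.7 .25 0 0 0 1;.85 -.7 .25 0 0 0 1;.85 -.7 .25 0 0 0 1;0 -1 0 0 0 0 1;0 -1 0 0 0 0 1;0 -1 0 0 0 0 1;0 0 0 0 0 0 1'
python3 lt.py .1355
python3 - <<'E'
from h import *;from rig import arm
out=[]
for n,(u,v) in(("top",(393,227)),("scene",(413,260))):
    s=arm.snapshot(n);out.append(cv2.resize(s["pixels"][v-50:v+50,u-50:u+50],(400,400),interpolation=cv2.INTER_CUBIC))
cv2.imwrite("pics/fin.png",np.hstack(out)[:,:,::-1])
E
```

```text
t: 50.75
tool_pos: [0.4833, -0.4283, 0.1807]
tool_rot: [-2.067, -1.177, -1.16]
force: [0.7, 0.0, -0.7]
finger_gap: 0.0853
grasp_force: 0.0
t: 51.55
tool_pos: [0.3812, -0.2777, 0.2626]
tool_rot: [-2.062, -1.18, -1.16]
force: [0.0, -1.8, 0.7]
finger_gap: 0.0854
grasp_force: 0.0
top [0.018  0.0215 0.1348] 203 (array([ 0.5025, -0.4128]), np.int64(92), 193) [ 1.  -1.2  1.4]
scene [-0.0051  0.0065  0.1344] 167 (array([ 0.4995, -0.4129]), np.int64(77), 143) [ 0.3  0.2 -0.3]
```

View pics/fin.png

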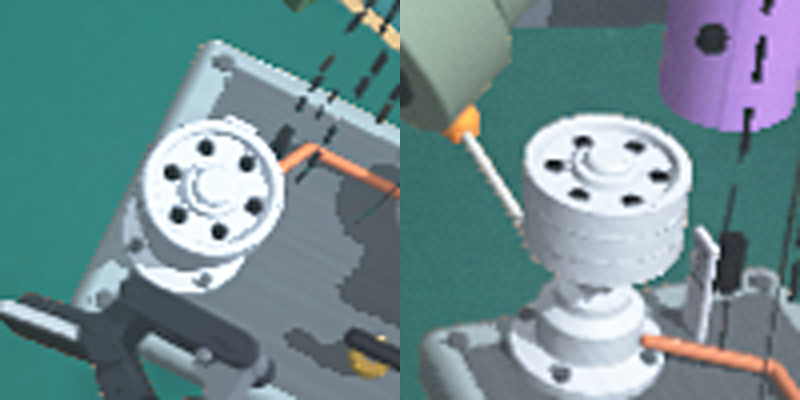

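The picture shows a tight, flat stack of three centred on the carrier (scene crop around (608,195)), with the dished weight on top and the gripper clear.

```bash
python3 -c "
from rig import arm
print(arm.close_job())"
```

```text
the job is handed in; nothing more can be done
None
```

I built the three weights into a flat, centred stack on the carrier (two full ones, light dished one on top), let go gently and handed in at about 52 s; the judge's verdict was not shown.

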